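# Close the drill jig's leaf and lock it with the ball-lock pin

## Task

Swing the leaf of the drill jig down until it is shut over the square tube. Then take the ball-lock pin from the V-block and, with its red button held in, push it right through the fork and the leaf's tongue until its collar is home against the fork; let the button spring out so that the balls lock, and prove it with a firm tug back on the handle with the button left alone. Force nothing: feel your way. Leave the jig shut and pinned, and do not disturb the brick, the mug or the flower pot.

Things in the scene. Friction and masses are not known exactly. Their poses are not given: they have to be found in the camera images.
- jig: Leaf drill jig, fixed. Origin on the bench under its middle; x runs from fork (-85 mm) to hinge (+85 mm), z up. Steel base plate 215 x 125 mm, top 41 mm above the bench, a 50 mm square tube on it. Fork: two ears 14 mm thick, 36 mm wide in x, at y = +-16 to 30 mm (60 mm over their outer faces), tops 118 mm above the bench. Hinge cheeks at y = +-39 to 53 mm, tops 113 mm
- fork_hole (a point): Centre of the fork, midway between its ears on the axis of the 15 mm holes through them, 100 mm above the bench. Axes as the jig's: the holes run along y. The pin may enter from either side. With the leaf shut, the 15 mm hole through its tongue lies on the same axis
- leaf_hinge (a point): Middle of the leaf's hinge axis (the axis is the jig's y), 100 mm above the bench, 170 mm from the fork's hole
- leaf_end (a point): Top of the tongue at the leaf's free end: 170 mm from the hinge axis, 15 mm above the leaf's mid-plane. Axes turn with the leaf: x from tongue to hinge, z out of its upper face. Tongue 28 mm wide, 153 to 187 mm from the hinge
- leaf (a joint): Angle of the aluminium leaf (64 mm wide; upper face 8 mm above the hinge's plane; two brass bushes 5 mm proud on its centre line at 55 and 112 mm from the hinge). 0 = shut on its stop; grows, to 1.4 rad, as the free end swings up and back towards the hinge side. Stiff hinge: it stays where it is left; 2 to 8 N at the end pushes it down
- vblock: Grey V-block, fixed, 46 mm along its groove (its x), 60 mm wide, 49 mm high; origin under its centre. The pin lies level in the groove, 46 mm above the bench, nose to the block's +x, handle overhanging the -x end. It may swap places with the brick
- pin_mid (a point): Loose ball-lock pin, 140 mm long, about 0.17 kg. This point is on its axis, 30 mm from the collar's face; it lies at fork_hole when the pin is home. x runs along the pin to the nose. Shank 14 mm diameter, 84 mm long from the collar's face to the flat tip of the nose, its last 6 mm tapering to 11 mm
- pin_handle (a point): On the pin's axis, 76 mm behind pin_mid, same axes. Going back from the collar's face: collar 22 mm diameter, 6 mm; neck 14 mm, 30 mm long; black flange 56 mm, 8 mm; red button 36 mm, 12 mm proud. The point is midway between flange front and button end, 20 mm apart: a finger on each, above the neck, squeezes the button in and holds the pin
- button (a joint): How far the red button is pressed in, 0 to 6 mm (0 = out). Spring: 3.6 N to start, 9 N fully in. It draws the balls in; they clear the holes from about 4 mm of press and come out fully when it is let go
- ball_a: One of two brass locking balls, 65 mm from the collar's face, on the pin's +z side. Origin at its centre: 5.5 mm off the pin's axis when out (standing 3 mm proud, too big for the holes), 1.3 mm when fully in. With the pin home the balls come out just beyond the far ear, with 2 mm of play
- ball_b: The other locking ball, on the pin's -z side
- brick: Loose bystander: half a red brick, 100 x 65 x 50 mm high, origin under its centre
- mug: Loose bystander: yellow mug, 80 mm diameter, 85 mm high, origin under its centre
- pot: Loose bystander: terracotta flower pot, 112 mm diameter, 98 mm high, origin under its centre

How it is judged:
By the outcome, as a careful person would: the job done as asked, in the order asked, and still so for the second after the job is handed in, with the robot touching nothing.
It also fails if it takes over 61 s, if anything falls off the work surface, if the arm or the gripper's body presses on something with over 40 N, if the wrist force passes 120 N, or if a joint passes its speed limit or range.

## Robot

A 6-joint arm with a two-finger parallel gripper is mounted at the origin on the work surface. World frame = base frame: x ahead of the robot, y to its left, z up, the work surface at z = 0. Lengths are in mm, angles in rad, forces in N, time in s.
With the tool pointing down it reaches from about 350 to 875 mm from the base axis. Payload 4.2 kg.
Tool frame: the origin (TCP) lies between the finger pads; the fingertips stand 17 mm ahead of it and the grasp point (between the pads) lies 2 mm behind it (nose_length is the distance from the TCP to the fingertips, in mm); z points along the fingers, y is the direction in which the jaws open and shut (so a half turn about z gives the same grasp; the last joint's range is limited). The gripper opens to 85 mm and grips with 20 to 120 N. Pads are 22 mm wide; open, the fingers measure 114 mm over their backs; the gripper's body (76 mm by 85 mm) begins 54 mm behind the grasp point. The pads swing forward as they close: fully open they stand 13 mm farther back than shut.
Start: joints at [-1.056, 0.385, 0.008, 0, -1.194, -0.259], TCP at [158.154, -604.638, 248.312] pointing down, gripper open.
Joint ranges: [-3.14, 3.14], [-1.21, 2.06], [-1.07, 1.41], [-3.16, 2.05], [-2.99, -0.16], [-3.1, 3.1]. Speed limits (rad/s): [2.79, 2.79, 3.14, 3.14, 3.14, 3.14].

## Interface

Orientations are given as a unit quaternion [x, y, z, w].
In Python, from bench import * gives the robot as it stands.
- The arm moves only by the tool jog_arm, never from a script. Its argument "increments" is a list of rows, each a list of 4 numbers: the shift along the tool's x, y, z in m, then the turn about the tool's z in degrees. A call has 1 to 10 rows; each row is the pose to reach, as a shift and turn from the pose measured when the call began, along the tool's axes at that moment; what a row does not reach only later rows make up. A row lasts 1/8 s, in which the tool goes at most 62.5 mm and 10.7 degrees, less where a joint would pass 70% of its speed; a pose out of reach is approached as far as the arm can. A call with a gripper value outside its range is refused whole. "hand" is the gripper's target within -1 to 1 (fully open at 1, half-way at 0, shut at -1), set as the call begins (left out, the last holds). The fingers move at their own pace and stop on an object; the grip force is fixed at half the most. Time passes only in rows, so rows that repeat a pose let the fingers close. It gives the time, the measured TCP pose, the force and the opening at its end, in the units of the state.
- read_state(): the state, without advancing time (a new reading comes with each control period).
- get_image(name): name is "scene" or "side" or "wrist"; returns the picture (480x640x3 uint8, red, green, blue); there is no depth.
- calibration(name): a dict with "fx", "fy", "cx", "cy" (pixels), "D" ([k1, k2, p1, p2, k3] as OpenCV has them; the pictures are not rectified), "position" and "rotation" of the camera in the world; the wrist camera has in their place "hand_eye" (4x4, takes a point from camera to tool coordinates, whose origin is the TCP and whose axes are the flange's). Camera axes: x right, y up, looking along -z (the intrinsics and any distortion apply to the point x, -y, -z); pixel columns grow to the right and rows downward; lengths in mm; the calibration is good to about 2 mm. A picture is of the moment at which its call begins: read the wrist's pose just before it. calibration takes no time and is no camera call.
- job_done(): hands the job in, once; it reports no verdict.
The state is a dict: "clock": time; "joints": joint angles; "joint_vel": joint speeds; "joint_efforts": joint torques, N m; "position": TCP position; "ee_rot": TCP orientation; "contact_force": force on the tool from outside, world axes, zero at the start; "wrist_torque": the same for the moment, N m; "gripper_width": finger opening in mm.
Only numpy, scipy, OpenCV 4.12 (cv2) and the standard library are available. Lean on these libraries where they do the work, as an engineer would, in place of code of your own. Each camera call takes 0.05 s, during which the arm holds its last target.

## Working session

There is one attempt and no reset: what is moved stays moved. The work goes in short steps, Python scripts to look and compute and a tool call to move; the robot and the scene stay as the last step left them, time stands still between calls to the robot, and variables do not carry over. Pictures are saved under pics/ and viewed, and the job is handed in when it is done.

Besides the shell and the picture viewer there is one more tool, called after "Call:" by a JSON object that holds its "method" and its "body". jog_arm: Moves the arm, as the interface text tells. Its arguments: {"type":"object","properties":{"increments":{"type":"array"},"hand":{"type":"number"}},"required":["increments"]}

```bash
ls; mkdir -p pics; cat > h.py <<'E'
from bench import *
import numpy as np, cv2, json
from scipy.spatial.transform import Rotation as R
def snap(n,f):
    im=get_image(n); cv2.imwrite('pics/'+f,im[:,:,::-1]); return im
E
python3 - <<'E'
from h import *
print(read_state())
for n in ['scene','side','wrist']:
    print(n,calibration(n)); snap(n,n+'0.png')
E
```

```text
pics
{'clock': 0.0, 'joints': array([-1.05639179e+00,  3.85564563e-01,  6.62373849e-03, -4.65518857e-04,
       -1.19402781e+00, -2.58590247e-01]), 'joint_vel': array([ 0.00122734,  0.00148781, -0.00100138, -0.00010523, -0.00257119,
       -0.0011306 ]), 'joint_efforts': array([ 1.52215935e-04, -3.92287052e+01,  1.88399184e+01,  4.18620721e+00,
       -4.70040497e-03, -1.60131083e-05]), 'position': array([ 158.01058712, -604.12656113,  247.2208777 ]), 'ee_rot': array([-1.27473418e-01,  9.91841369e-01,  1.08758187e-03, -2.09039823e-04]), 'contact_force': array([ 0.16866122, -0.36405134,  0.27326551]), 'wrist_torque': array([-0.00217138, -0.0418562 ,  0.06567862]), 'gripper_width': 85.27527083405577}
scene {'fx': 532.5940524439918, 'fy': 532.5940524439918, 'cx': 301.29161558516245, 'cy': 241.26649991891725, 'D': array([-0.10012413,  0.        ,  0.        ,  0.        ,  0.        ]), 'position': array([1450.76177839,   39.24712001,  983.71428727]), 'rotation': array([0.26759163, 0.27163075, 0.64068182, 0.66643699])}
side {'fx': 448.9608435681419, 'fy': 448.9608435681419, 'cx': 320.97256905286775, 'cy': 243.19910931512, 'D': array([-0.02428342,  0.        ,  0.        ,  0.        ,  0.        ]), 'position': array([406.44047183, 499.67742975, 725.77595598]), 'rotation': array([-0.05530437,  0.31997476,  0.92820832, -0.18162294])}
wrist {'fx': 430.6298764606982, 'fy': 430.6298764606982, 'cx': 309.6670404054873, 'cy': 242.22367369067592, 'D': array([0.02795348, 0.        , 0.        , 0.        , 0.        ]), 'hand_eye': array([[ 4.22048936e-04,  9.54267326e-01,  2.98954333e-01,
         7.58114107e+01],
       [ 9.99999863e-01, -3.10445107e-04, -4.20804256e-04,
         8.01589726e-02],
       [-3.08750842e-04,  2.98954470e-01, -9.54267326e-01,
        -1.25137741e+02],
       [ 0.00000000e+00,  0.00000000e+00,  0.00000000e+00,
         1.00000000e+00]])}
```

View pics/scene0.png

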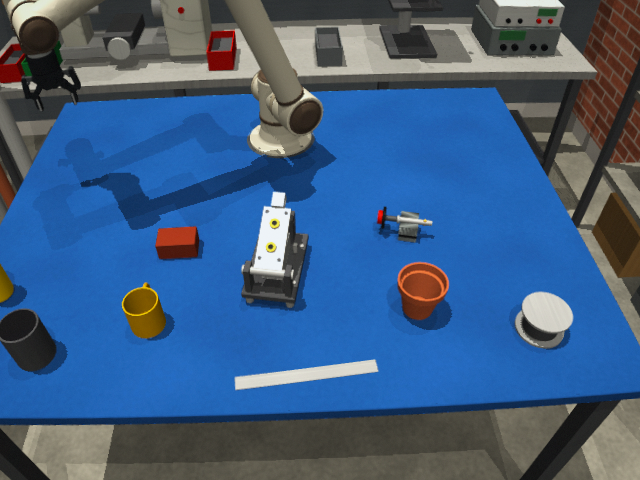

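View pics/side0.png

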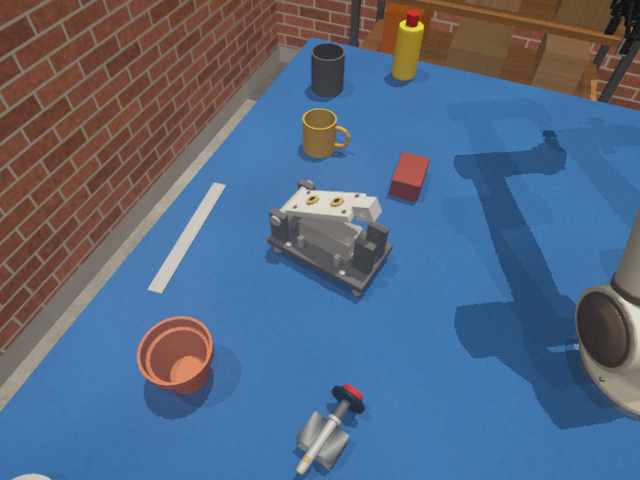

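View pics/wrist0.png

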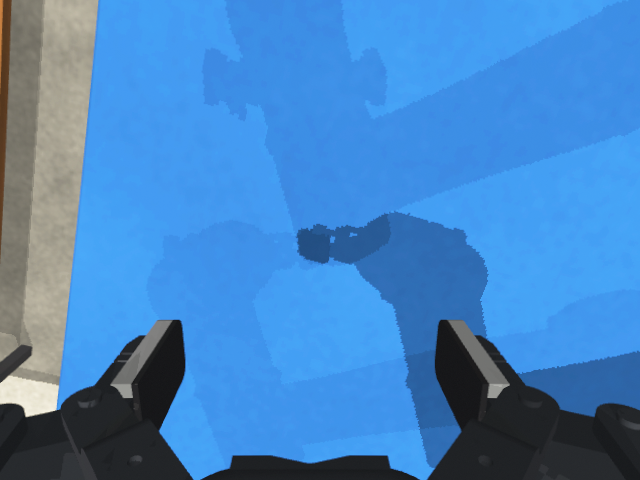

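```bash
python3 - <<'E'
import cv2
a=cv2.imread('pics/scene0.png');b=cv2.imread('pics/side0.png')
def z(im,x0,x1,y0,y1,s,f):
    cv2.imwrite('pics/'+f,cv2.resize(im[y0:y1,x0:x1],None,fx=s,fy=s,interpolation=cv2.INTER_CUBIC))
z(a,225,325,185,310,4.8,'z1.png')
z(b,255,405,170,300,4.6,'z2.png')
z(b,280,380,370,480,5,'z3.png')
z(a,365,445,195,250,8,'z4.png')
E
```

```text
(no output)
```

View pics/z1.png

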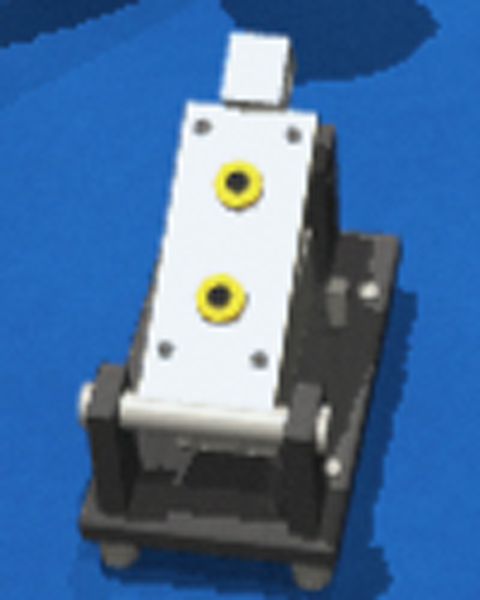

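View pics/z2.png

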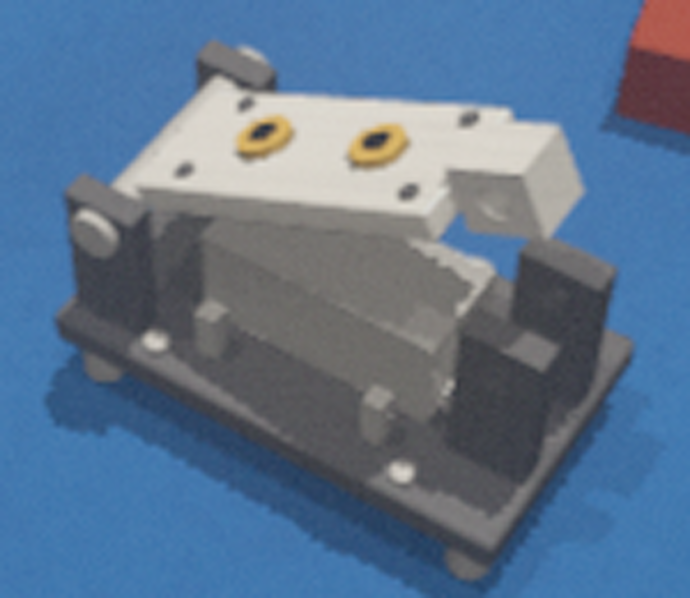

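View pics/z3.png

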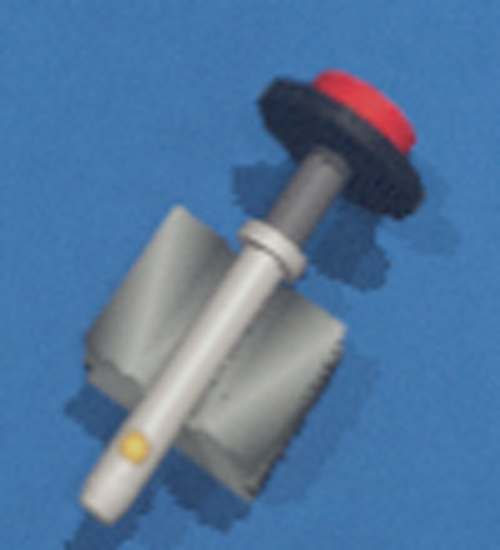

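View pics/z4.png

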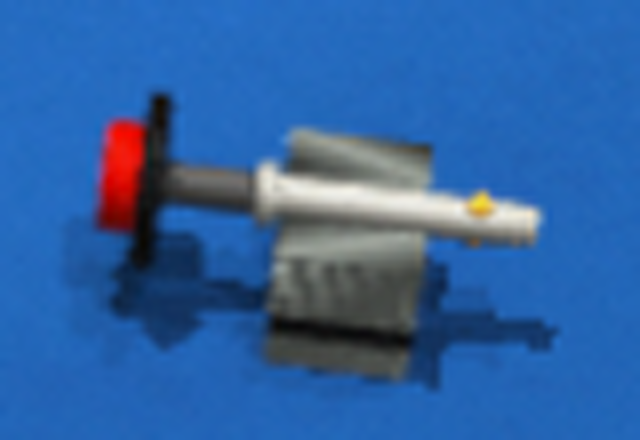

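```bash
cat >> h.py <<'E'
def proj(n,P,cam=None):
    c=cam or calibration(n); P=np.atleast_2d(P).astype(float)
    if n=='wrist':
        T=c['T']; p=(P-T[:3,3])@T[:3,:3]
    else:
        p=R.from_quat(c['rotation']).inv().apply(P-c['position'])
    q=p*[1,-1,-1]
    K=np.array([[c['fx'],0,c['cx']],[0,c['fy'],c['cy']],[0,0,1]])
    return cv2.projectPoints(q.reshape(-1,1,3),np.zeros(3),np.zeros(3),K,c['D'])[0].reshape(-1,2)
def wcam(st=None):
    st=st or read_state(); c=dict(calibration('wrist'))
    T=np.eye(4);T[:3,:3]=R.from_quat(st['ee_rot']).as_matrix();T[:3,3]=st['position']
    c['T']=T@c['hand_eye']; return c
def jigP(v,pts): # v=x,y,yaw
    pts=np.atleast_2d(pts).astype(float); return R.from_euler('z',v[2]).apply(pts)+[v[0],v[1],v[3] if len(v)>3 else 0]
def leafpt(a,d,y,h): return [85-d*np.cos(a)+h*np.sin(a),y,100+d*np.sin(a)+h*np.cos(a)]
E
cat > fit0.py <<'E'
from h import *
from scipy.optimize import least_squares as LS
S=lambda x,y:(225+x/4.8,185+y/4.8); D=lambda x,y:(255+x/4.6,170+y/4.6)
obs=[('scene','L',(187,-14,15),S(232,33)),('scene','L',(187,14,15),S(290,38)),('scene','L',(55,0,13),S(221,297)),('scene','L',(112,0,13),S(238,183)),
('scene','L',(153,-32,8),S(188,101)),('scene','L',(153,32,8),S(316,114)),
('scene','J',(107.5,62.5,41),S(335,540)),('scene','J',(-107.5,62.5,41),S(400,237)),('scene','J',(107.5,-62.5,41),S(82,517)),
('side','L',(187,14,15),D(522,182)),('side','L',(187,-14,15),D(558,127)),('side','L',(153,32,8),D(425,218)),('side','L',(153,-32,8),D(510,108)),('side','L',(55,0,13),D(263,134)),('side','L',(112,0,13),D(378,143)),
('side','J',(107.5,62.5,41),D(57,322)),('side','J',(-107.5,62.5,41),D(487,548)),('side','J',(-107.5,-62.5,41),D(632,343)),
('side','J',(-103,30,118),D(540,368)),('side','J',(-103,16,118),D(558,345)),('side','J',(-103,-30,118),D(615,262)),('side','J',(-103,-16,118),D(603,290))]
C={n:calibration(n) for n in('scene','side')}
def res(v):
    r=[]
    for n,k,p,q in obs:
        P=leafpt(v[4],*p) if k=='L' else p
        r+=list(proj(n,jigP(v[:4],P),C[n])[0]-q)
    return r
s=LS(res,[500,0,0,0,.3],loss='soft_l1');print(s.x)
for o,r in zip(obs,np.array(res(s.x)).reshape(-1,2)):print(o[:3],r.round(1))
A=lambda x,y:(280+x/5,370+y/5); B=lambda x,y:(365+x/8,195+y/8)
po=[('side',54,A(100,508)),('side',-30,A(270,250)),('side',-70,A(342,145)),('side',-86,A(368,108)),('scene',54,B(540,227)),('scene',-30,B(266,192)),('scene',-70,B(150,180)),('scene',-86,B(110,174))]
# offset: pin_mid +30 => collar face at -30; tip +54
def rp(v):
    d=np.array([np.cos(v[3])*np.cos(v[4]),np.sin(v[3])*np.cos(v[4]),np.sin(v[4])]);r=[]
    for n,t,q in po: r+=list(proj(n,v[:3]+t*d,C[n])[0]-q)
    return r
s=LS(rp,[500,200,46,1.5,0],loss='soft_l1');print(s.x);print(np.array(rp(s.x)).reshape(-1,2).round(1))
# brick, mug, pot roughly on plane
def ray(n,q,z):
    return LS(lambda p:proj(n,[[p[0],p[1],z]],C[n])[0]-q,[500,0]).x
print('brick',ray('scene',(177,236),50),'mug',ray('scene',(144,300),85),'pot',ray('scene',(422,280),98))
E
python3 fit0.py
```

```text
[ 5.83063815e+02 -1.00657935e+01 -1.89323456e-01  6.23943208e-01
  4.41563356e-01]
('scene', 'L', (187, -14, 15)) [0.6 0.6]
('scene', 'L', (187, 14, 15)) [0.5 0.6]
('scene', 'L', (55, 0, 13)) [0.2 0.3]
('scene', 'L', (112, 0, 13)) [0.5 0.3]
('scene', 'L', (153, -32, 8)) [0.3 0.4]
('scene', 'L', (153, 32, 8)) [1.  0.2]
('scene', 'J', (107.5, 62.5, 41)) [0.4 2.7]
('scene', 'J', (-107.5, 62.5, 41)) [ 0.9 -0.4]
('scene', 'J', (107.5, -62.5, 41)) [-0.9  1.3]
('side', 'L', (187, 14, 15)) [ 0.3 -1.1]
('side', 'L', (187, -14, 15)) [0.8 0.2]
('side', 'L', (153, 32, 8)) [-0.  -0.5]
('side', 'L', (153, -32, 8)) [ 0.6 -0.1]
('side', 'L', (55, 0, 13)) [-0.3 -0.5]
('side', 'L', (112, 0, 13)) [-0.3 -0.3]
('side', 'J', (107.5, 62.5, 41)) [-1.7 -2.1]
('side', 'J', (-107.5, 62.5, 41)) [1.1 0.4]
('side', 'J', (-107.5, -62.5, 41)) [ 1.4 -1.1]
('side', 'J', (-103, 30, 118)) [0.6 0.4]
('side', 'J', (-103, 16, 118)) [ 0.6 -0. ]
('side', 'J', (-103, -30, 118)) [0.6 0.8]
('side', 'J', (-103, -16, 118)) [-0.5 -0.2]
[460.73333506 335.33032654  48.49601356  -1.80003928  21.97476954]
[[-0.4  0.1]
 [-0.2  0.9]
 [ 0.2 -0.2]
 [ 0.7 -1.2]
 [-0.1 -0.4]
 [ 1.2  0.4]
 [ 0.2  0.2]
 [-1.   0.3]]
brick [ 488.07643586 -262.58294007] mug [ 720.56195189 -298.10071936] pot [703.04885938 309.86953292]
```

```bash
cat >> h.py <<'E'
J=[583.06,-10.07,-0.1893]
PIN=dict(mid=np.array([460.73,335.33,47]),yaw=1.3416)
def jw(*p): return jigP(J,[p])[0]
def go(pos,yaw=None,st=None):
    st=st or read_state(); Rm=R.from_quat(st['ee_rot']).as_matrix()
    d=Rm.T@(np.array(pos)-st['position'])/1000
    y=np.arctan2(Rm[1,1],Rm[0,1]); t=0 if yaw is None else -np.degrees((yaw-y+np.pi)%(2*np.pi)-np.pi)
    print('shift',d.round(4),'turn',round(t,2),'| now',st['clock'],st['position'].round(1),'yaw',round(y,4),'F',st['contact_force'].round(1),'w',round(st['gripper_width'],1)); return d,t
E
python3 - <<'E'
from h import *
print(jw(-34.5,0,165),jw(-85,0,100))
p=jw(-34.5,0,200); go(p,J[2]+np.pi/2)
E
```

```text
[549.17630125  -3.57808512 165.        ] [499.57842336   5.92457289 100.        ]
shift [-0.5303  0.4822  0.0482] turn 25.5 | now 0.15 [ 158.1 -604.3  247.5] yaw 1.8265 F [-0.2  0.6 -0.3] w 85.6
```

Call:
{"method": "jog_arm", "body": {"hand": -1, "increments": [[-0.04, 0.04, 0, 3], [-0.09, 0.082, 0, 8], [-0.13, 0.12, 0, 13], [-0.175, 0.16, 0, 18], [-0.22, 0.2, 0, 22], [-0.26, 0.24, 0, 25.5], [-0.3, 0.28, 0, 25.5], [-0.345, 0.32, 0, 25.5], [-0.39, 0.36, 0, 25.5], [-0.43, 0.4, 0, 25.5]]}}

```text
clock: 1.4
position: [473.7, -106.6, 248.1]
ee_rot: [0.094, 0.996, 0.001, -0.0]
contact_force: [0.4, -0.5, -0.4]
gripper_width: 0.0
```

```bash
python3 - <<'E'
from h import *
p=jw(-34.5,0,225); go(p,J[2]+np.pi/2)
E
```

```text
shift [-0.0548  0.1153  0.0233] turn 0.03 | now 1.4 [ 473.7 -106.6  248.1] yaw 1.382 F [ 0.4 -0.5 -0.4] w 0.0
```

Call:
{"method": "jog_arm", "body": {"increments": [[-0.028, 0.058, 0.01, 0], [-0.055, 0.115, 0.023, 0], [-0.055, 0.115, 0.035, 0], [-0.055, 0.115, 0.042, 0], [-0.055, 0.115, 0.042, 0]]}}

```text
clock: 2.02
position: [548.2, -5.0, 205.7]
ee_rot: [0.095, 0.995, 0.0, -0.001]
contact_force: [-0.2, -0.5, 0.9]
gripper_width: 0.1
```

```bash
python3 - <<'E'
from h import *
go(jw(-34.5,0,200),J[2]+np.pi/2); snap('wrist','w1.png')
E
```

```text
shift [-0.0007  0.0016  0.0057] turn -0.05 | now 2.025 [548.2  -5.  205.7] yaw 1.3807 F [-0.2 -0.5  0.9] w 0.1
```

View pics/w1.png

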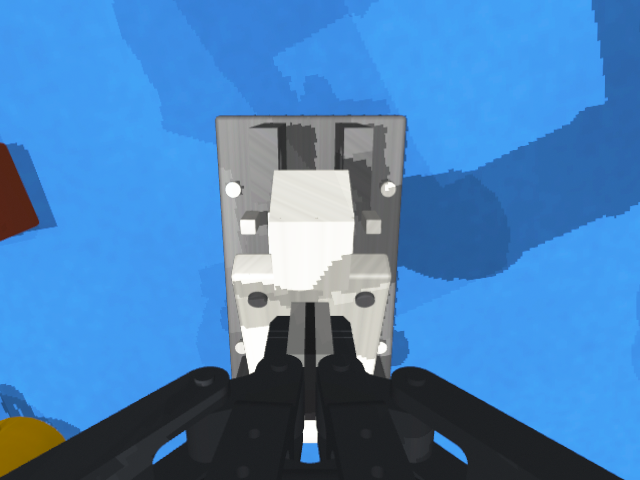

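Call:
{"method": "jog_arm", "body": {"increments": [[0, 0.001, 0.008, 0], [0, 0.001, 0.014, 0], [0, 0.001, 0.019, 0], [0.002, 0.001, 0.023, 0], [0.004, 0.001, 0.028, 0], [0.006, 0.001, 0.033, 0], [0.008, 0.001, 0.038, 0]]}}

```text
clock: 2.95
position: [540.6, -2.6, 168.2]
ee_rot: [0.095, 0.995, 0.001, -0.001]
contact_force: [-0.7, -1.7, 3.7]
gripper_width: 0.3
```

Call:
{"method": "jog_arm", "body": {"increments": [[0.001, 0, 0.005, 0], [0.003, 0, 0.01, 0], [0.004, 0, 0.015, 0], [0.005, 0, 0.02, 0], [0.006, 0, 0.025, 0], [0.007, 0, 0.03, 0], [0.008, 0, 0.035, 0], [0.008, 0, 0.038, 0]]}}

```text
clock: 3.95
position: [532.5, -1.0, 129.7]
ee_rot: [0.095, 0.995, 0.0, -0.001]
contact_force: [-1.0, 0.3, 2.7]
gripper_width: 0.0
```

Call:
{"method": "jog_arm", "body": {"increments": [[0, 0, 0.002, 0], [0, 0, 0.004, 0], [0, 0, 0.005, 0], [0, 0, 0.006, 0]]}}

```text
clock: 4.45
position: [532.3, -1.0, 125.0]
ee_rot: [0.095, 0.996, 0.0, -0.001]
contact_force: [-6.9, 2.0, 14.3]
gripper_width: 0.0
```

Call:
{"method": "jog_arm", "body": {"increments": [[0, 0, -0.03, 0], [0, 0, -0.08, 0]]}}

```text
clock: 4.7
position: [531.9, -1.1, 204.1]
ee_rot: [0.095, 0.995, -0.0, -0.003]
contact_force: [1.0, -0.2, -0.3]
gripper_width: 0.1
```

```bash
python3 - <<'E'
from h import *
d=np.array([np.cos(1.3416),np.sin(1.3416),0]); h=PIN['mid']-76*d; print(h)
h[2]=190; go(h,1.3416); snap('side','s2.png')
E
```

```text
[443.46318453 261.3174532   47.        ]
shift [0.1363 0.2411 0.0146] turn 2.25 | now 4.7 [531.9  -1.1 204.1] yaw 1.3809 F [ 1.  -0.2 -0.3] w 0.1
```

View pics/s2.png

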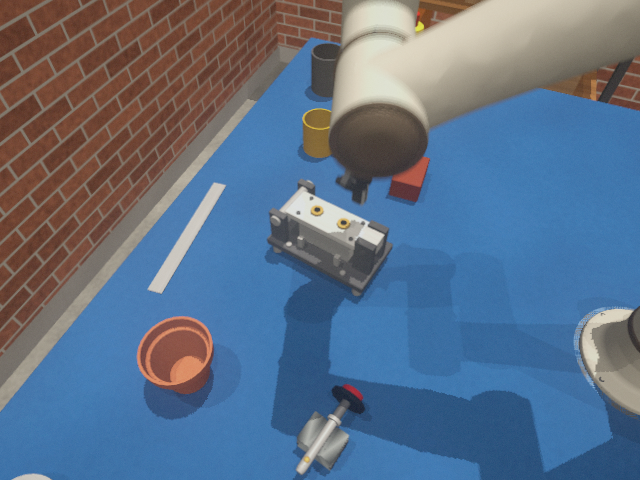

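The side view shows the leaf shut, with its tongue between the ears near (370,240). Next is the pin.

Call:
{"method": "jog_arm", "body": {"hand": -0.1, "increments": [[0.03, 0.05, 0, 1], [0.06, 0.105, 0, 2.2], [0.09, 0.16, 0, 2.2], [0.12, 0.215, 0, 2.2], [0.136, 0.241, 0, 2.2], [0.136, 0.241, 0.014, 2.2], [0.136, 0.241, 0.014, 2.2]]}}

```text
clock: 5.62
position: [447.4, 260.3, 196.4]
ee_rot: [0.113, 0.994, -0.0, 0.004]
contact_force: [0.6, -0.0, 0.2]
gripper_width: 38.9
```

```bash
python3 - <<'E'
from h import *
d=np.array([np.cos(1.3416),np.sin(1.3416),0]); h=PIN['mid']-76*d
st=read_state();np.save('stw2.npy',np.r_[st['position'],st['ee_rot']])
h[2]=190; go(h,1.3416); snap('wrist','w2.png')
c=wcam(st)
for t in (54,-30,-36,-66,-74,-86): print(t,proj('wrist',PIN['mid']+t*d,c).round(1))
E
```

```text
shift [0.0041 0.0001 0.0063] turn 0.15 | now 5.625 [447.4 260.3 196.4] yaw 1.3442 F [ 0.6 -0.   0.2] w 38.9
54 [[507.7 220.4]]
-30 [[378.9 220.2]]
-36 [[369.8 220.1]]
-66 [[324.1 220. ]]
-74 [[311.9 220. ]]
-86 [[293.7 219.9]]
```

View pics/w2.png

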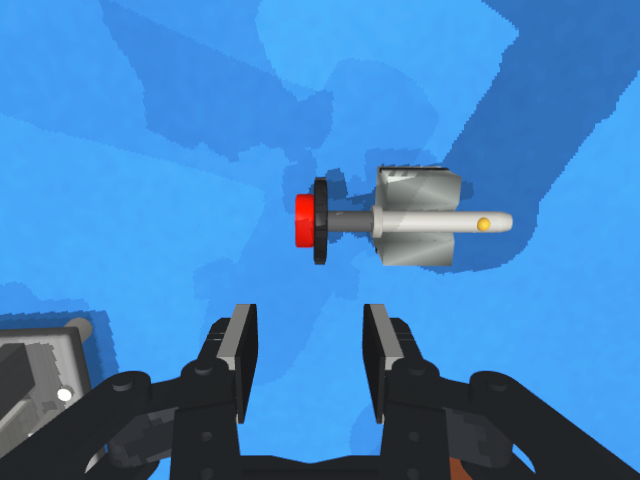

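Call:
{"method": "jog_arm", "body": {"increments": [[0.004, 0.0015, 0.03, 0.15], [0.004, 0.0015, 0.066, 0.15], [0.004, 0.0015, 0.076, 0.15], [0.004, 0.0015, 0.076, 0.15]]}}

```text
clock: 6.18
position: [445.7, 262.0, 121.3]
ee_rot: [0.115, 0.993, 0.0, 0.005]
contact_force: [0.7, 1.6, 0.7]
gripper_width: 38.6
```

```bash
python3 - <<'E'
from h import *
d=np.array([np.cos(1.3416),np.sin(1.3416),0]); h=PIN['mid']-76*d+1.5*d
st=read_state();np.save('stw3.npy',np.r_[st['position'],st['ee_rot']])
h[2]=72; go(h,1.3416); im=snap('wrist','w3.png')
c=wcam(st)
for t in (54,-30,-36,-66,-74,-86): print(t,proj('wrist',PIN['mid']+t*d+[0,0,-1],c).round(1))
E
```

```text
shift [0.0025 0.0002 0.0492] turn -0.09 | now 6.175 [445.7 262.  121.3] yaw 1.3401 F [0.7 1.6 0.7] w 38.6
54 [[571.3 262.1]]
-30 [[399.2 262.2]]
-36 [[387.  262.2]]
-66 [[326.3 262.2]]
-74 [[310.2 262.3]]
-86 [[285.9 262.3]]
```

View pics/w3.png

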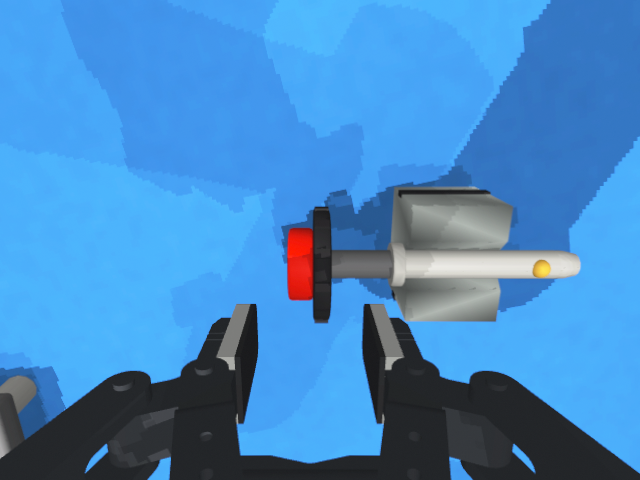

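```bash
python3 - <<'E'
import cv2,numpy as np
a=cv2.imread('pics/w2.png')[160:280,280:530];b=cv2.imread('pics/w3.png')[195:330,275:595]
cv2.imwrite('pics/z5.png',cv2.resize(a,None,fx=3.2,fy=3.2,interpolation=cv2.INTER_CUBIC))
cv2.imwrite('pics/z6.png',cv2.resize(b,None,fx=2.5,fy=2.5,interpolation=cv2.INTER_CUBIC))
E
```

```text
(no output)
```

View pics/z5.png

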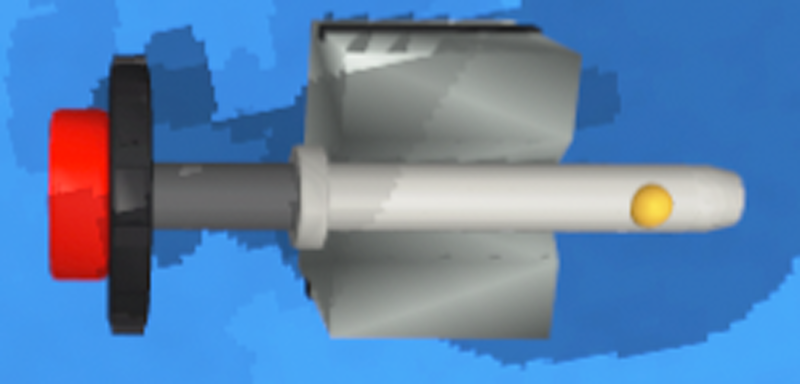

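View pics/z6.png

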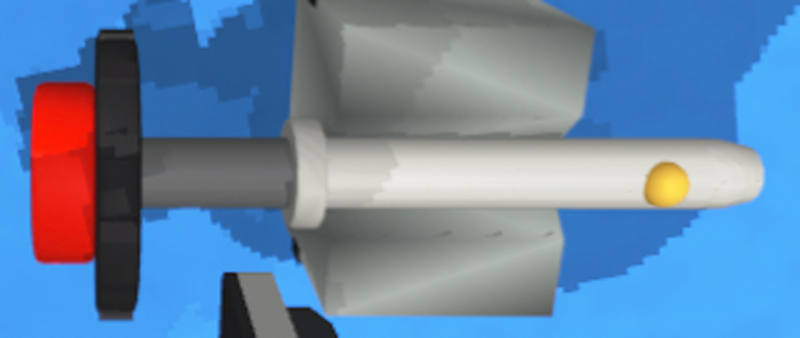

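```bash
cat > fitpin.py <<'E'
from h import *
from scipy.optimize import least_squares as LS
cs=[]
for f in('stw2.npy','stw3.npy'):
    v=np.load(f);cs.append(wcam(dict(position=v[:3],ee_rot=v[3:])))
po=[(0,54,512.2,222.2),(0,-30,382.2,221.8),(0,-66,327.2,221.5),(0,-86,295.6,221.3),(1,54,580.2,265),(1,-30,405.4,264.4),(1,-66,331,264.2),(1,-86,287.8,264)]
def rp(v):
    d=np.array([np.cos(v[3]),np.sin(v[3]),v[4]]);r=[]
    for n,t,x,y in po: r+=list(proj('wrist',v[:3]+t*d,cs[n])[0]-(x,y))
    return r
s=LS(rp,[460,335,46,1.34,0]);print(s.x);print(np.array(rp(s.x)).reshape(-1,2).round(1))
E
python3 fitpin.py
```

```text
[ 4.60844622e+02  3.37030878e+02  5.07292610e+01  1.33496207e+00
 -9.11539217e-03]
[[ 0.3 -0.4]
 [ 0.3 -0.7]
 [-0.3 -0.8]
 [ 0.4 -0.8]
 [-0.2  0.3]
 [-0.6  0.5]
 [-0.7  0.5]
 [ 1.   0.7]]
```

```bash
python3 - <<'E'
from h import *
go([443.1,263.1,74],1.335)
E
```

```text
shift [ 0.0035 -0.0004  0.048 ] turn 0.31 | now 6.225 [446.1 262.7 122.1] yaw 1.3405 F [ 0.1  0.3 -0.2] w 37.9
```

Call:
{"method": "jog_arm", "body": {"increments": [[0.003, 0, 0.02, 0.3], [0.003, 0, 0.035, 0.3], [0.003, 0, 0.042, 0.3], [0.003, 0, 0.046, 0.3], [0.003, 0, 0.048, 0.3], [0.003, 0, 0.048, 0.3]]}}

```text
clock: 6.98
position: [443.9, 263.5, 74.2]
ee_rot: [0.117, 0.993, 0.001, 0.006]
contact_force: [0.1, -0.6, 1.0]
gripper_width: 38.4
```

```bash
python3 - <<'E'
from h import *
go([443.1,263.1,74],1.335);snap('wrist','w4.png')
E
```

```text
shift [ 0.0007 -0.0006  0.0002] turn 0.02 | now 6.975 [443.9 263.5  74.2] yaw 1.3354 F [ 0.1 -0.6  1. ] w 38.4
```

View pics/w4.png

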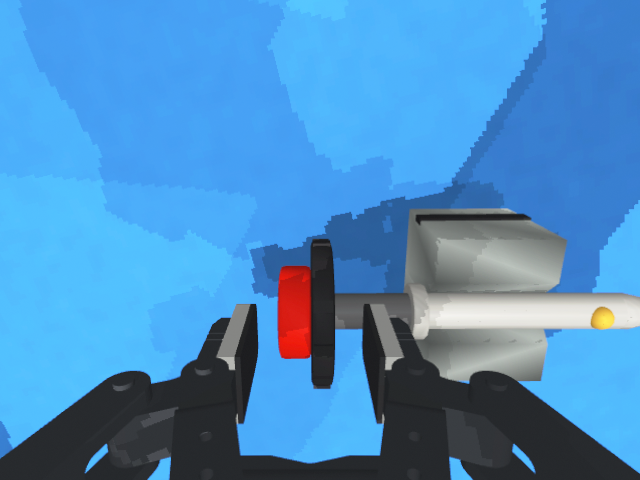

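Call:
{"method": "jog_arm", "body": {"hand": -1, "increments": [[0, 0, 0, 0], [0, 0, 0, 0], [0, 0, 0, 0], [0, 0, 0, 0], [0, 0, 0, 0]]}}

```text
clock: 7.65
position: [443.8, 263.4, 74.2]
ee_rot: [0.117, 0.993, 0.001, 0.006]
contact_force: [-0.3, 0.5, -2.6]
gripper_width: 11.0
```

```bash
python3 - <<'E'
from h import *
go([443.1,263.1,74],1.335);snap('wrist','w5.png')
E
```

```text
shift [ 0.0006 -0.0005  0.0002] turn 0.02 | now 7.65 [443.8 263.4  74.2] yaw 1.3354 F [-0.3  0.5 -2.6] w 11.0
```

View pics/w5.png

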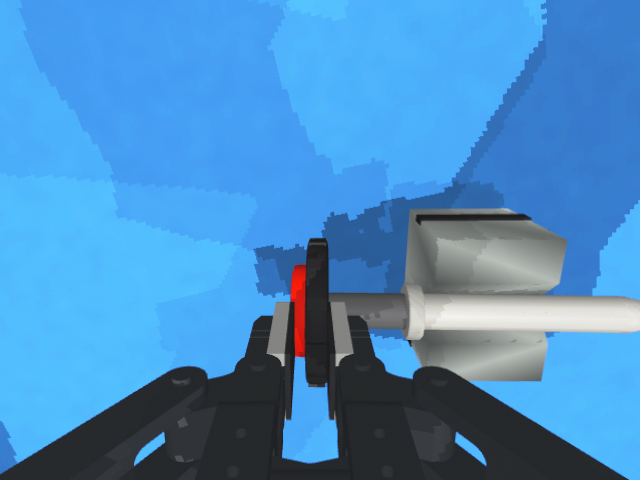

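Call:
{"method": "jog_arm", "body": {"increments": [[0, 0, -0.005, 0], [0, 0, -0.015, 0], [0, 0, -0.04, 0], [0, 0, -0.08, 0], [0, 0, -0.12, 0], [0, 0, -0.12, 0]]}}

```text
clock: 8.45
position: [444.1, 264.9, 198.6]
ee_rot: [0.117, 0.993, 0.005, 0.009]
contact_force: [0.3, 1.3, -2.6]
gripper_width: 10.9
```

```bash
python3 - <<'E'
from h import *
d=-np.array([0,0,0]);
# handle target 90 mm back from home along jig y
go(jw(-85,-76-95,195),J[2]+np.pi/2);snap('wrist','w6.png');snap('side','s6.png')
E
```

```text
shift [-0.122  -0.4098  0.0009] turn -2.61 | now 8.45 [444.1 264.9 198.6] yaw 1.336 F [ 0.3  1.3 -2.6] w 10.9
```

View pics/w6.png

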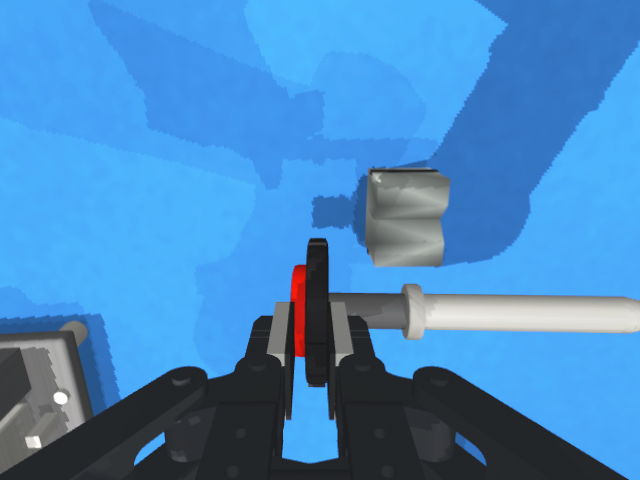

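View pics/s6.png

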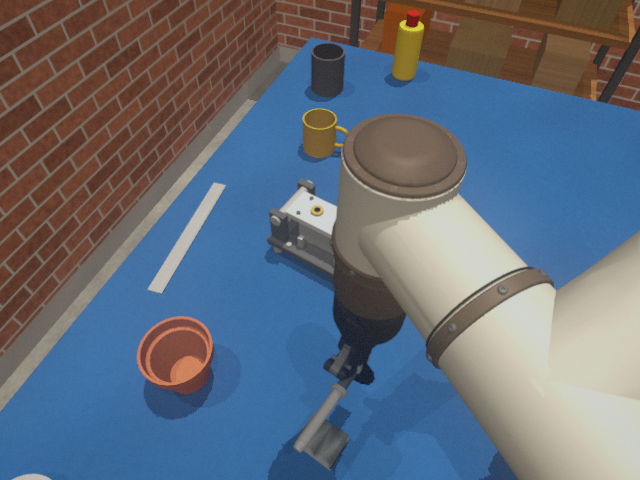

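```bash
python3 - <<'E'
from h import *
go(jw(-35,-10,200),J[2]+np.pi/2)
E
```

```text
shift [-0.1666 -0.2443 -0.0047] turn -2.67 | now 8.55 [442.  263.2 194.6] yaw 1.3349 F [ 0.  -1.2 -3.1] w 10.9
```

Call:
{"method": "jog_arm", "body": {"increments": [[-0.03, -0.045, -0.005, -1], [-0.065, -0.095, -0.005, -2], [-0.1, -0.147, -0.005, -2.7], [-0.135, -0.2, -0.005, -2.7], [-0.16, -0.235, -0.005, -2.7], [-0.167, -0.244, -0.005, -2.7], [-0.167, -0.244, -0.005, -2.7], [-0.167, -0.244, -0.005, -2.7]]}}

```text
clock: 9.55
position: [546.7, -12.2, 199.8]
ee_rot: [0.094, 0.996, 0.001, 0.005]
contact_force: [-0.1, -0.3, -1.9]
gripper_width: 11.1
```

```bash
python3 - <<'E'
from h import *
st=read_state();np.save('stw7.npy',np.r_[st['position'],st['ee_rot']])
go(jw(-35,-10,200),J[2]+np.pi/2,st);print(st['ee_rot'],st['joint_vel'].round(3)); snap('wrist','w7.png')
c=wcam(st)
for y in (-30,-16,16,30):
  for x in (-103,-67): print(x,y,proj('wrist',jw(x,y,118),c).round(1))
for x in (-102,-68):
  for y in (-14,14): print('tongue',x,y,proj('wrist',jw(x,y,115),c).round(1))
E
```

```text
shift [-0.0003 -0.0011 -0.0002] turn 0.1 | now 9.55 [546.7 -12.2 199.8] yaw 1.3833 F [-0.1 -0.3 -1.9] w 11.1
[0.09361085 0.99559559 0.00127372 0.00498015] [ 0.01  -0.007  0.005  0.002 -0.003  0.   ]
-103 -30 [[262.7 123.9]]
-67 -30 [[265.1 200.6]]
-103 -16 [[293.1 124. ]]
-67 -16 [[293.8 200.6]]
-103 16 [[362.4 124.1]]
-67 16 [[359.4 200.7]]
-103 30 [[392.8 124.1]]
-67 30 [[388.1 200.7]]
tongue -102 -14 [[297.6 125.9]]
tongue -102 14 [[357.3 126. ]]
tongue -68 -14 [[298.  197.3]]
tongue -68 14 [[354.7 197.4]]
```

View pics/w7.png

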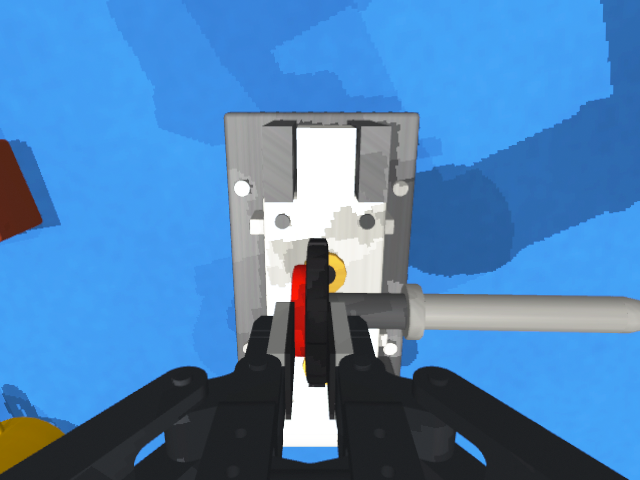

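```bash
python3 - <<'E'
import cv2
b=cv2.imread('pics/w7.png')
cv2.imwrite('pics/z7.png',cv2.resize(b[105:240,250:410],None,fx=4.4,fy=4.4,interpolation=cv2.INTER_CUBIC))
cv2.imwrite('pics/z8.png',cv2.resize(b[230:395,280:640],None,fx=2.2,fy=2.2,interpolation=cv2.INTER_CUBIC))
E
```

```text
(no output)
```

View pics/z7.png

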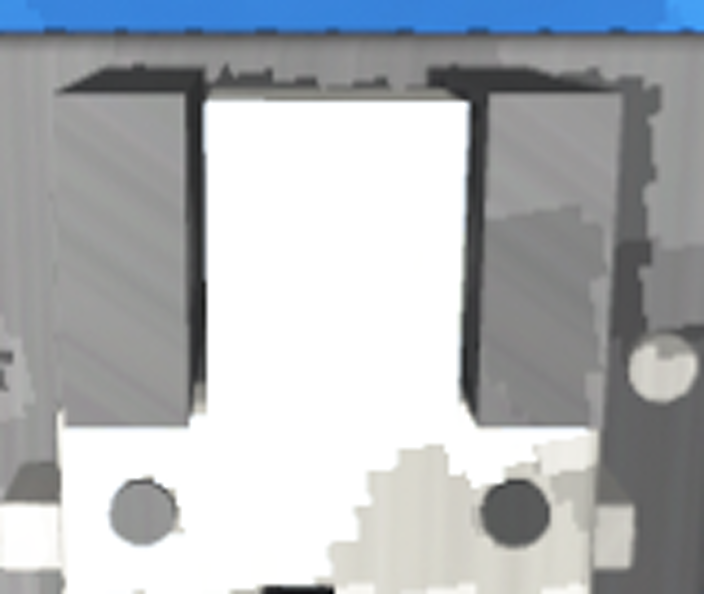

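View pics/z8.png

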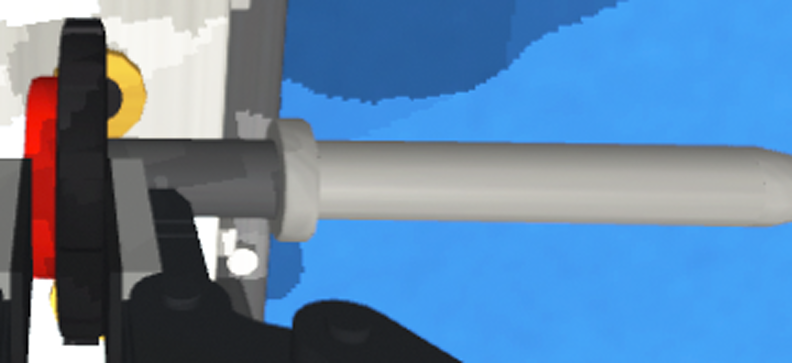

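```bash
cat > fit7.py <<'E'
from h import *
from scipy.optimize import least_squares as LS
v=np.load('stw7.npy');st=dict(position=v[:3],ee_rot=v[3:]);c=wcam(st)
ob=[(-103,-30,263.0,125.9),(-103,-16,292.3,125.9),(-67,-30,264.1,201.6),(-67,-16,293,201.6),(-103,16,360.9,125.9),(-103,30,391.4,125.9),(-67,16,358.6,201.8)]
def f(p): return np.ravel([proj('wrist',jigP([p[0],p[1],p[2],p[3]],[[x,y,118]]),c)[0]-(a,b) for x,y,a,b in ob])
s=LS(f,J+[0]);print('jig4',s.x,np.round(f(s.x),1))
g=lambda p:f([*p,0]); s3=LS(g,J);print('jig3',s3.x,np.round(g(s3.x),1))
print('fork hole',jigP(s.x,[[-85,0,100]]),jigP(s3.x,[[-85,0,100]]))
# pin in tool frame
ct=dict(calibration('wrist'));ct['T']=ct['hand_eye']
th=np.linspace(0,2*np.pi,181)
def circ(p,t,r):
    # p: x0,z0 at collar face, y0, yaw, pitch
    d=np.array([p[3],1,p[4]]);d/=np.linalg.norm(d);o=np.array([p[0],p[2],p[1]])+t*d
    u=np.cross(d,[0,0,1]);u/=np.linalg.norm(u);w=np.cross(d,u)
    return proj('wrist',o+r*(np.cos(th)[:,None]*u+np.sin(th)[:,None]*w),ct)
def edges(p,ts,r,col):
    a=[];
    for t in ts:
        q=circ(p,t,r);a.append((q[q[:,1].argmin()],q[q[:,1].argmax()]))
    a=np.array(a);return np.interp(col,a[:,0,0],a[:,0,1]),np.interp(col,a[:,1,0],a[:,1,1])
def h(p):
    r=[]
    for x,lo,hi in((400,142,219),(500,143.5,220.5),(600,145,222.5),(740,147,225)):
        e=edges(p,(5,20,40,60,76),7,280+x/2.2);r+=[e[0]-(230+lo/2.2),e[1]-(230+hi/2.2)]
    q=circ(p,0,11);i=q[:,1].argmax();r.append((q[i,0]-(280+317/2.2))*1)
    r.append(q[i,1]-(230+240/2.2));r.append(q[:,1].min()-(230+119/2.2))
    q=circ(p,-36,28);r.append(q[:,1].min()-238.2);r.append(q[:,1].max()-385.9)
    return r
s=LS(h,[0,28,46,0,0]);print('pin x,z,y at collar, yaw,pitch',s.x.round(4));print(np.round(h(s.x),2))
s=LS(lambda p:h([p[0],28.2,*p[1:],0]),[0,46,0]);print(s.x.round(4),np.round(s.fun,1))
E
python3 fit7.py
```

```text
jig4 [ 5.83875442e+02 -1.06686024e+01 -1.90169534e-01 -1.62496278e+00] [-0.6 -0.2  0.2 -0.1  0.6  0.   0.2  0.1  0.3  0.1 -0.1  0.1 -0.4  0. ]
jig3 [ 5.83690872e+02 -1.06781405e+01 -1.90239495e-01] [-1.1 -0.5 -0.  -0.3  0.2  0.4 -0.   0.5  0.6 -0.1  0.5 -0.1 -0.1  0.4]
fork hole [[500.40780475   5.3985545   98.37503722]] [[500.22435861   5.39485583 100.        ]]
pin x,z,y at collar, yaw,pitch [-1.6285 30.6116 45.3597 -0.053   0.0786]
[-0.27  0.18 -0.06  0.13  0.18 -0.1   0.32 -0.38  0.    0.58 -0.61  0.19
 -0.17]
[-4.31800e-01  4.47015e+01 -1.35000e-02] [-0.7  0.6 -0.7  0.7 -0.6  0.6 -0.5  0.7 -0.   1.  -1.   0.4 -0.3]
```

```bash
sed -i 's/^J=.*/J=[583.78,-10.67,-0.1902]/' h.py; python3 - <<'E'
from h import *
go(jw(-86,-176,190),J[2]+np.pi/2); print(jw(-86,-176,128))
E
```

```text
shift [ 0.0506 -0.1676  0.0089] turn 0.18 | now 9.6 [546.8 -12.  200. ] yaw 1.3838 F [-0.5 -0.1 -1.8] w 11.1
[ 466.05715444 -167.23733898  128.        ]
```

Call:
{"method": "jog_arm", "body": {"increments": [[0.015, -0.05, 0, 0.2], [0.033, -0.105, 0, 0.2], [0.0506, -0.15, 0, 0.2], [0.0506, -0.168, 0.005, 0.2], [0.0506, -0.168, 0.03, 0.2], [0.0506, -0.168, 0.055, 0.2], [0.0506, -0.168, 0.07, 0.2], [0.0506, -0.168, 0.072, 0.2], [0.0506, -0.168, 0.072, 0.2]]}}

```text
clock: 10.72
position: [467.2, -167.0, 127.5]
ee_rot: [0.094, 0.996, 0.001, 0.006]
contact_force: [-0.6, 0.6, -2.5]
gripper_width: 10.7
```

```bash
python3 - <<'E'
from h import *
st=read_state();np.save('stw8.npy',np.r_[st['position'],st['ee_rot']]);print(st['ee_rot'].round(4))
go(jw(-86,-176,128),J[2]+np.pi/2,st); a=snap('side','s8.png');b=snap('scene','c8.png')
def z(im,x0,x1,y0,y1,s,f):
    cv2.imwrite('pics/'+f,cv2.resize(im[y0:y1,x0:x1,::-1],None,fx=s,fy=s,interpolation=cv2.INTER_CUBIC))
z(a,330,490,140,270,5,'z9.png');z(b,190,310,170,270,6,'z10.png')
E
```

```text
[0.0944 0.9955 0.0013 0.0058]
shift [ 0.0011 -0.0005 -0.0005] turn 0.07 | now 10.725 [ 467.2 -167.   127.5] yaw 1.3818 F [-0.6  0.6 -2.5] w 10.7
```

View pics/z9.png

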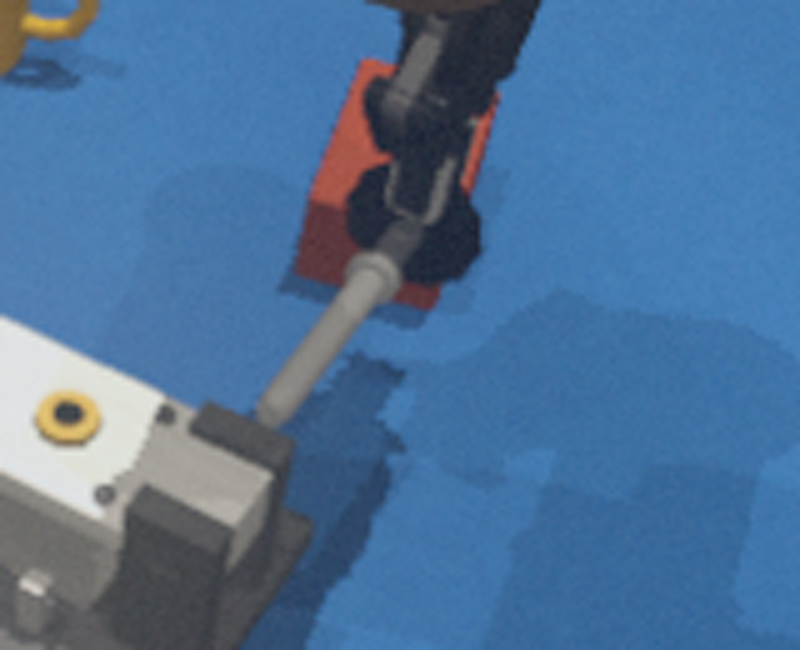

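View pics/z10.png

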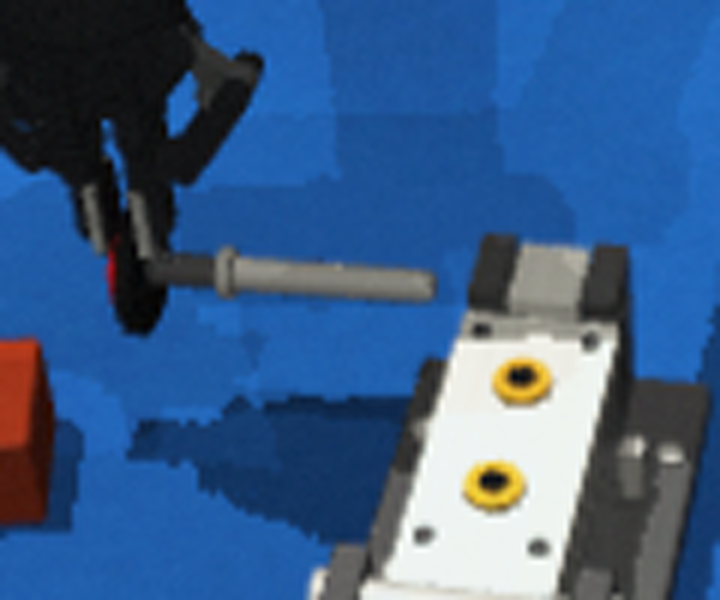

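```bash
cat > chk8.py <<'E'
from h import *
from scipy.optimize import least_squares as LS
v=np.load('stw8.npy');st=dict(position=v[:3],ee_rot=v[3:]);Rm=R.from_quat(v[3:]).as_matrix()
def pt(x,y,z): return v[:3]+Rm@np.array([x,y,z])
for t in (0,42,84):
    P=pt(-.9,45.2+t,28.2)
    print(t,P.round(1),'side z9',((proj('side',P)[0]-(330,140))*5).round(1),'scene z10',((proj('scene',P)[0]-(190,170))*6).round(1))
for p in [(-103,-30,118),(-67,-30,118),(-103,-16,118),(-103,16,118),(-103,30,118),(-67,30,118),(-67,-16,118),(-67,16,118)]:
    P=jw(*p);print(p,'side',((proj('side',P)[0]-(330,140))*5).round(1),'scene',((proj('scene',P)[0]-(190,170))*6).round(1))
E
python3 chk8.py
```

```text
0 [ 476.9 -122.7   99.5] side z9 [363.5 281.7] scene z10 [241.1 279.1]
42 [484.8 -81.5  99.7] side z9 [314.1 348.8] scene z10 [340.3 288.1]
84 [492.7 -40.2  99.8] side z9 [262.  419.6] scene z10 [440.5 297.3]
(-103, -30, 118) side [294.6 438.2] scene [486.1 236.5]
(-67, -30, 118) side [205.4 395.8] scene [468.3 296.1]
(-103, -16, 118) side [276.1 463.8] scene [519.9 239.7]
(-103, 16, 118) side [232.6 524.2] scene [597.4 246.9]
(-103, 30, 118) side [213.  551.4] scene [631.4 250. ]
(-67, 30, 118) side [121.4 505.6] scene [616.4 310.2]
(-67, -16, 118) side [186.4 420.6] scene [502.7 299.4]
(-67, 16, 118) side [141.6 479.2] scene [581.6 306.9]
```

```bash
python3 - <<'E'
import cv2
a=cv2.imread('pics/s8.png')[180:235,370:425];b=cv2.imread('pics/c8.png')[205:228,218:272]
cv2.imwrite('pics/z11.png',cv2.resize(a,None,fx=11,fy=11,interpolation=cv2.INTER_LINEAR))
cv2.imwrite('pics/z12.png',cv2.resize(b,None,fx=14,fy=14,interpolation=cv2.INTER_LINEAR))
E
```

```text
(no output)
```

View pics/z11.png

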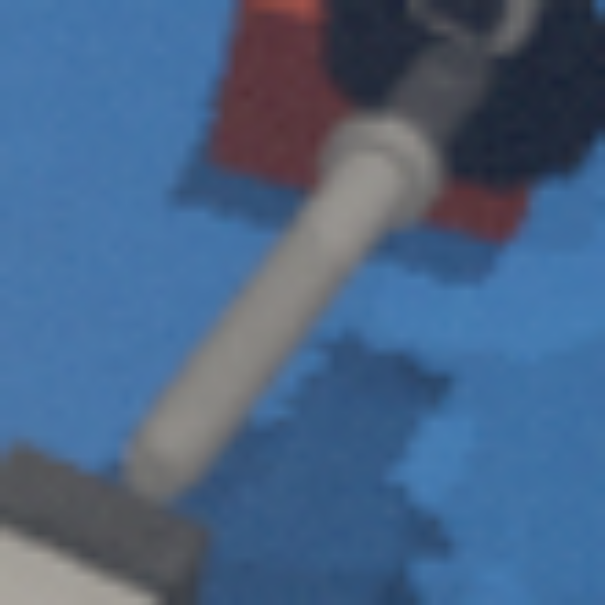

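View pics/z12.png

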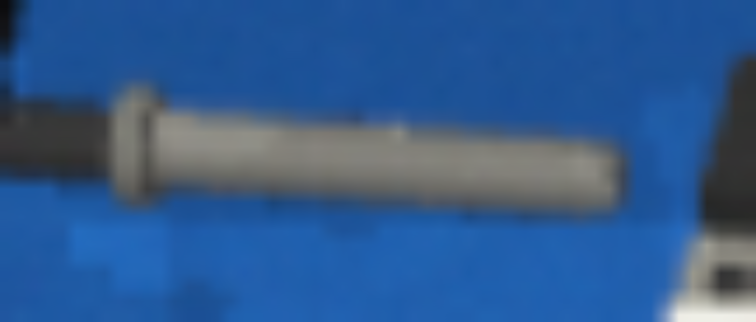

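```bash
cat > fit8.py <<'E'
from h import *
from scipy.optimize import least_squares as LS
v=np.load('stw8.npy');Rm=R.from_quat(v[3:]).as_matrix()
ct=dict(calibration('wrist'));ct['T']=ct['hand_eye'];C={n:calibration(n) for n in('scene','side')}
def ln(n,p): # two projected pts on axis
    A=np.array([[p[0],45,p[1]],[p[2],129,p[3]]])
    return proj('wrist',A,ct) if n=='wrist' else proj(n,v[:3]+A@Rm.T,C[n])
def dist(n,p,q):
    a,b=ln(n,p);u=(b-a)/np.linalg.norm(b-a);nn=np.array([-u[1],u[0]]);return nn@(np.array(q)-a)
obs=[('scene',(262.3,217.4),1.),('scene',(228.4,215.2),1.),('side',(401.5,198.3),1.),('side',(384.95,221.3),1.),('wrist',(461.8,312.0),2),('wrist',(616.4,314.5),2)]
f=lambda p:[w*dist(n,p,q) for n,q,w in obs]
p0=[-.9,28.2,-.9,28.2];print(np.round(f(p0),2))
s=LS(f,p0);print(s.x.round(2),np.round(s.fun,2));print((s.jac).round(2))
E
python3 fit8.py
```

```text
[-2.04 -1.14 -0.19 -0.51 -1.09  2.42]
[ 0.69 25.82  1.07 22.96] [ 0.05 -0.05  0.25 -0.25 -0.03  0.03]
[[ 0.01 -0.01  0.27 -0.29]
 [ 0.29 -0.31 -0.01  0.02]
 [ 0.45  0.13  0.05  0.02]
 [ 0.02  0.01  0.5   0.15]
 [ 3.96  1.96  0.78  0.39]
 [ 0.77  0.38  4.06  2.02]]
```

Call:
{"method": "jog_arm", "body": {"increments": [[-0.001, 0, 0.0025, 0], [-0.001, 0, 0.0045, 0], [-0.001, 0.004, 0.0045, 0], [-0.001, 0.009, 0.0045, 0], [-0.001, 0.013, 0.0045, 0], [-0.001, 0.013, 0.0045, 0]]}}

```text
clock: 11.58
position: [471.0, -154.3, 123.5]
ee_rot: [0.094, 0.996, 0.001, 0.006]
contact_force: [0.4, 0.7, -1.4]
gripper_width: 11.1
```

```bash
python3 - <<'E'
from h import *
st=read_state();np.save('stw9.npy',np.r_[st['position'],st['ee_rot']])
go(jw(-84,-162,123),J[2]+np.pi/2,st); a=snap('side','s9.png');b=snap('scene','c9.png')
def z(im,x0,x1,y0,y1,s,f):
    cv2.imwrite('pics/'+f,cv2.resize(im[y0:y1,x0:x1,::-1],None,fx=s,fy=s,interpolation=cv2.INTER_CUBIC))
z(a,355,425,180,250,8.5,'z13.png');z(b,220,310,195,250,8.5,'z14.png')
E
```

```text
shift [0.0004 0.0004 0.0005] turn 0.07 | now 11.575 [ 471.  -154.3  123.5] yaw 1.3819 F [ 0.4  0.7 -1.4] w 11.1
```

View pics/z13.png

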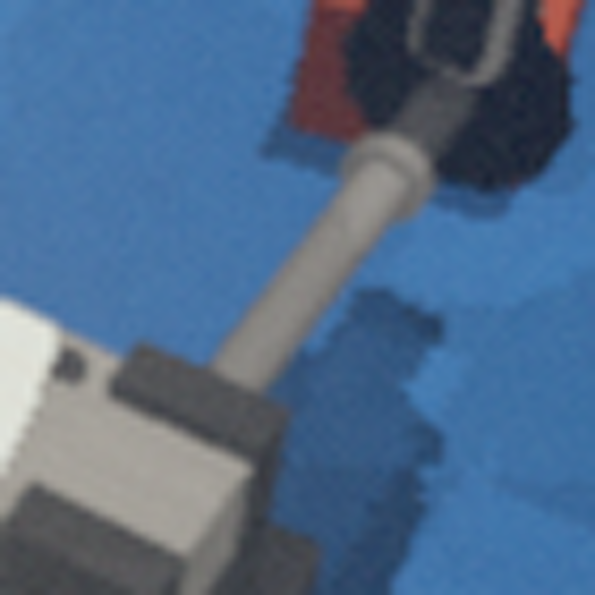

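View pics/z14.png

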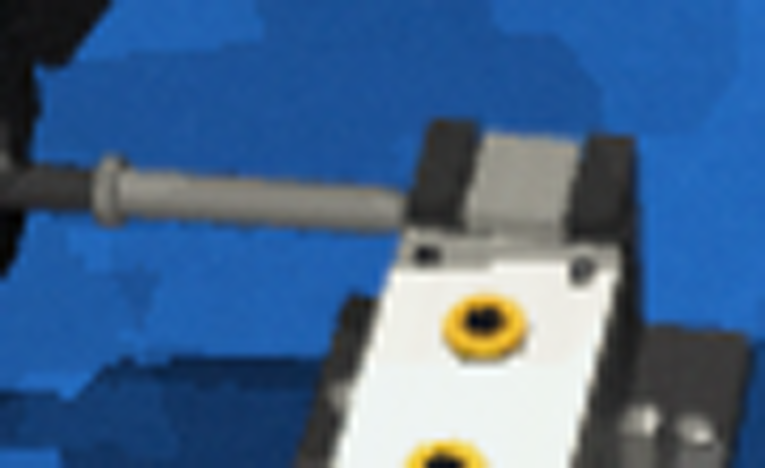

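```bash
python3 - <<'E'
from h import *
f=lambda n,P,o,s:((proj(n,P)[0]+.5-o)*s).round(1)
for p in [(-85,-30,100),(-85,-50,100),(-85,-110,100),(-103,-30,118),(-67,-30,118),(-103,30,118),(-67,30,118),(-103,-16,118),(-67,-16,118)]:
    P=jw(*p);print(p,'side',f('side',P,(355,180),8.5),'scene',f('scene',P,(220,195),8.5))
E
```

```text
(-85, -30, 100) side [206.3 427.7] scene [429.2 215. ]
(-85, -50, 100) side [250.1 368.1] scene [361.2 208.5]
(-85, -110, 100) side [375.  198.3] scene [159.1 189.4]
(-103, -30, 118) side [292.5 409.3] scene [437.9 126.9]
(-67, -30, 118) side [140.9 337.1] scene [412.7 211.3]
(-103, 30, 118) side [153.9 601.7] scene [643.8 145.9]
(-67, 30, 118) side [ -1.9 523.7] scene [622.4 231.3]
(-103, -16, 118) side [261.2 452.8] scene [485.7 131.3]
(-67, -16, 118) side [108.6 379.3] scene [461.4 215.9]
```

Call:
{"method": "jog_arm", "body": {"increments": [[0, 0, -0.0015, -0.4], [0, 0, -0.0015, -0.4], [0, 0.002, -0.0015, -0.4], [0, 0.004, -0.0015, -0.4], [0, 0.006, -0.0015, -0.4], [0, 0.006, -0.0015, -0.4]]}}

```text
clock: 12.42
position: [472.0, -148.5, 124.9]
ee_rot: [0.091, 0.996, 0.001, 0.006]
contact_force: [0.5, -0.9, -1.7]
gripper_width: 11.2
```

```bash
python3 - <<'E'
from h import *
st=read_state()
go(jw(-84,-156,125),J[2]+np.pi/2,st);print(st['wrist_torque'].round(2),st['ee_rot'].round(4))
E
```

```text
shift [ 0.0003  0.0004 -0.0001] turn 0.47 | now 12.425 [ 472.  -148.5  124.9] yaw 1.3888 F [ 0.5 -0.9 -1.7] w 11.2
[-0.08  0.04 -0.04] [0.0909 0.9958 0.0013 0.0062]
```

Call:
{"method": "jog_arm", "body": {"increments": [[0, 0.002, 0, 0], [0, 0.004, 0, 0], [0, 0.006, 0, 0], [0, 0.006, 0, 0]]}}

```text
clock: 12.92
position: [473.1, -142.4, 125.0]
ee_rot: [0.091, 0.996, 0.001, 0.006]
contact_force: [-0.0, -0.3, -2.2]
gripper_width: 11.2
```

Call:
{"method": "jog_arm", "body": {"increments": [[0, 0.002, 0, 0], [0, 0.004, 0, 0], [0, 0.006, 0, 0], [0, 0.008, 0, 0], [0, 0.008, 0, 0]]}}

```text
clock: 13.55
position: [474.6, -134.3, 125.0]
ee_rot: [0.091, 0.996, 0.001, 0.006]
contact_force: [-0.4, 1.3, -2.1]
gripper_width: 11.1
```

```bash
python3 - <<'E'
from h import *
st=read_state()
go(jw(-84,-142,125),J[2]+np.pi/2,st);print(st['wrist_torque'].round(2),st['ee_rot'].round(4))
b=snap('scene','c10.png');a=snap('side','s10.png')
def z(im,x0,x1,y0,y1,s,f):
    cv2.imwrite('pics/'+f,cv2.resize(im[y0:y1,x0:x1,::-1],None,fx=s,fy=s,interpolation=cv2.INTER_CUBIC))
z(b,220,310,195,250,8.5,'z15.png');z(a,355,425,180,250,8.5,'z16.png')
E
```

```text
shift [ 0.0001  0.0001 -0.    ] turn 0.5 | now 13.55 [ 474.6 -134.3  125. ] yaw 1.3893 F [-0.4  1.3 -2.1] w 11.1
[-0.01  0.13 -0.01] [0.0906 0.9959 0.0014 0.0062]
```

View pics/z15.png

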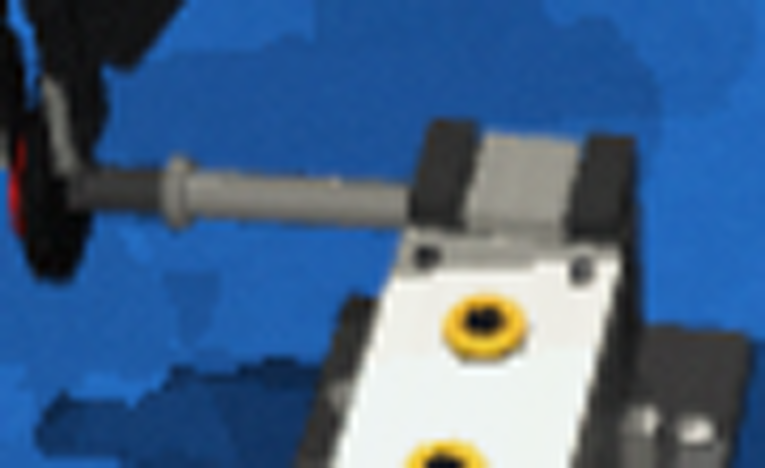

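View pics/z16.png

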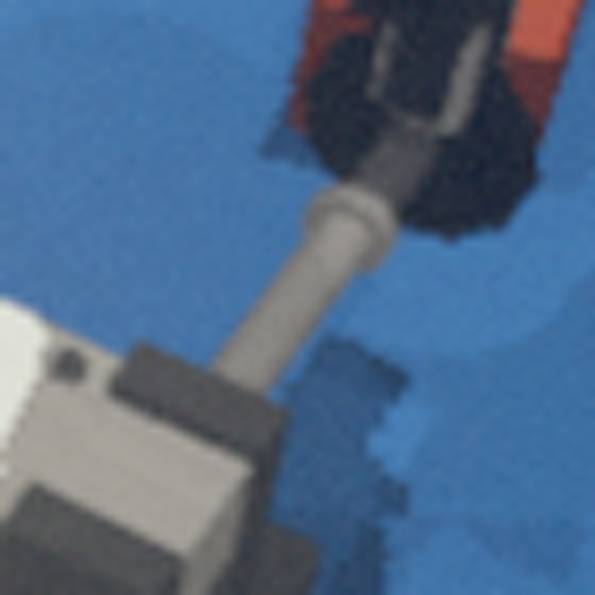

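Call:
{"method": "jog_arm", "body": {"increments": [[0, 0, -0.001, 0], [0, 0, -0.002, 0], [0, 0, -0.002, 0]]}}

```text
clock: 14.02
position: [474.4, -134.5, 126.9]
ee_rot: [0.091, 0.996, 0.001, 0.006]
contact_force: [-0.1, -0.4, -2.5]
gripper_width: 11.1
```

```bash
python3 - <<'E'
from h import *
st=read_state()
go(jw(-84,-142,125),J[2]+np.pi/2,st);print(st['wrist_torque'].round(2),st['ee_rot'].round(4))
E
```

```text
shift [0.     0.0002 0.0019] turn 0.48 | now 14.025 [ 474.4 -134.5  126.9] yaw 1.389 F [-0.1 -0.4 -2.5] w 11.1
[-0.17  0.17  0.05] [0.0908 0.9959 0.0014 0.006 ]
```

Call:
{"method": "jog_arm", "body": {"increments": [[0, 0, -0.001, 0], [0, 0, -0.0015, 0], [0, 0, -0.0015, 0]]}}

```text
clock: 14.4
position: [474.2, -134.4, 128.2]
ee_rot: [0.091, 0.996, 0.001, 0.006]
contact_force: [-0.0, 0.4, -4.8]
gripper_width: 10.9
```

```bash
python3 - <<'E'
from h import *
st=read_state()
go(jw(-84,-142,125),J[2]+np.pi/2,st);print(st['wrist_torque'].round(2),st['ee_rot'].round(4))
b=snap('scene','c11.png')
def z(im,x0,x1,y0,y1,s,f):
    cv2.imwrite('pics/'+f,cv2.resize(im[y0:y1,x0:x1,::-1],None,fx=s,fy=s,interpolation=cv2.INTER_CUBIC))
z(b,220,310,195,250,8.5,'z17.png')
E
```

```text
shift [-0.0002  0.0002  0.0032] turn 0.48 | now 14.4 [ 474.2 -134.4  128.2] yaw 1.3889 F [-0.   0.4 -4.8] w 10.9
[-0.18  0.14 -0.04] [0.0908 0.9958 0.0014 0.0058]
```

View pics/z17.png

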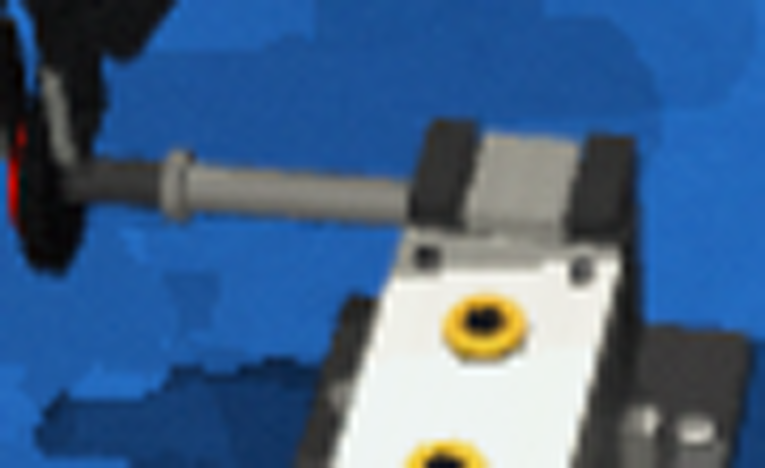

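Call:
{"method": "jog_arm", "body": {"increments": [[0, 0.0015, -0.0005, 0], [0, 0.003, -0.001, 0], [0, 0.004, -0.001, 0], [0, 0.004, -0.001, 0]]}}

```text
clock: 14.95
position: [474.7, -130.5, 129.1]
ee_rot: [0.091, 0.996, 0.001, 0.006]
contact_force: [-1.0, -1.6, -5.7]
gripper_width: 11.0
```

Call:
{"method": "jog_arm", "body": {"increments": [[0, 0.0015, 0, 0], [0, 0.003, -0.0005, 0], [0, 0.0045, -0.0005, 0], [0, 0.006, -0.001, 0], [0, 0.006, -0.001, 0]]}}

```text
clock: 15.58
position: [475.6, -124.4, 130.0]
ee_rot: [0.091, 0.996, 0.001, 0.005]
contact_force: [-1.1, -2.2, -6.1]
gripper_width: 11.0
```

```bash
python3 - <<'E'
from h import *
st=read_state()
go(jw(-84,-142,125),J[2]+np.pi/2,st);print(st['wrist_torque'].round(2),st['ee_rot'].round(4))
b=snap('scene','c12.png');a=snap('side','s12.png')
def z(im,x0,x1,y0,y1,s,f):
    cv2.imwrite('pics/'+f,cv2.resize(im[y0:y1,x0:x1,::-1],None,fx=s,fy=s,interpolation=cv2.INTER_CUBIC))
z(b,220,310,195,250,8.5,'z18.png');z(a,355,425,180,250,8.5,'z19.png')
E
```

```text
shift [-0.0005 -0.0099  0.0049] turn 0.49 | now 15.575 [ 475.6 -124.4  130. ] yaw 1.3892 F [-1.1 -2.2 -6.1] w 11.0
[-1.1   0.22 -0.  ] [0.0907 0.9959 0.0013 0.0053]
```

View pics/z18.png

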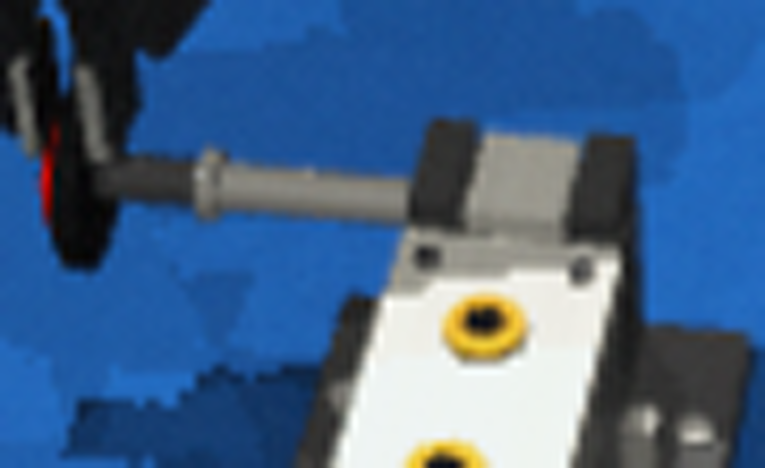

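View pics/z19.png

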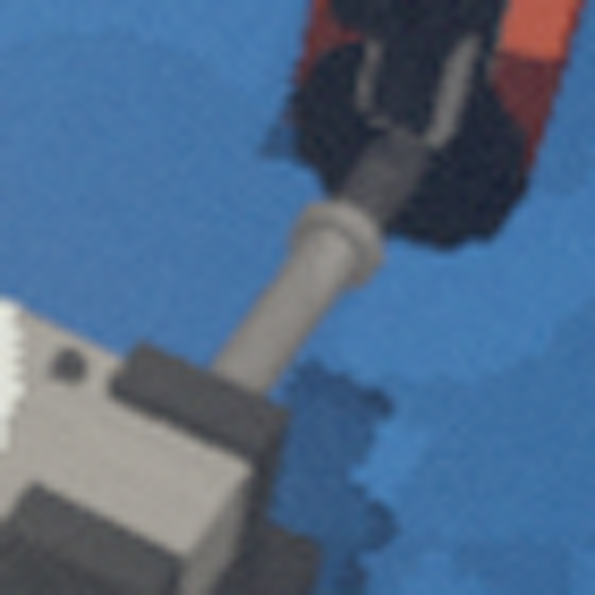

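Call:
{"method": "jog_arm", "body": {"increments": [[0, 0.0015, 0, 0], [0, 0.003, 0, 0], [0, 0.0045, 0, 0], [0, 0.006, 0, 0], [0, 0.006, 0, 0]]}}

```text
clock: 16.3
position: [476.7, -118.3, 129.9]
ee_rot: [0.091, 0.996, 0.001, 0.005]
contact_force: [-0.5, -1.5, -7.2]
gripper_width: 11.2
```

```bash
python3 - <<'E'
from h import *
st=read_state()
go(jw(-84,-142,125),J[2]+np.pi/2,st);print(st['wrist_torque'].round(2),st['ee_rot'].round(4))
E
```

```text
shift [-0.0006 -0.0161  0.0049] turn 0.49 | now 16.3 [ 476.7 -118.3  129.9] yaw 1.3892 F [-0.5 -1.5 -7.2] w 11.2
[-1.21  0.2  -0.03] [0.0907 0.9959 0.0015 0.0053]
```

Call:
{"method": "jog_arm", "body": {"increments": [[0, 0.002, 0.0005, 0], [0, 0.004, 0.0005, 0], [0, 0.006, 0.0005, 0], [0, 0.008, 0.0005, 0], [0, 0.008, 0.0005, 0]]}}

```text
clock: 16.92
position: [478.4, -110.2, 129.5]
ee_rot: [0.091, 0.996, 0.002, 0.006]
contact_force: [-0.3, -1.2, -6.8]
gripper_width: 11.2
```

```bash
python3 - <<'E'
from h import *
st=read_state()
go(jw(-84,-142,125),J[2]+np.pi/2,st);print(st['wrist_torque'].round(2),st['ee_rot'].round(4))
E
```

```text
shift [-0.0004 -0.0244  0.0044] turn 0.5 | now 16.925 [ 478.4 -110.2  129.5] yaw 1.3894 F [-0.3 -1.2 -6.8] w 11.2
[-0.93  0.12  0.  ] [0.0906 0.9959 0.0017 0.0055]
```

Call:
{"method": "jog_arm", "body": {"increments": [[0, 0.002, 0.0005, 0], [0, 0.004, 0.0005, 0], [0, 0.006, 0.0005, 0], [0, 0.008, 0.0005, 0], [0, 0.008, 0.0005, 0]]}}

```text
clock: 17.55
position: [480.0, -102.0, 129.0]
ee_rot: [0.091, 0.996, 0.002, 0.006]
contact_force: [0.4, -0.2, -5.4]
gripper_width: 11.6
```

```bash
python3 - <<'E'
from h import *
st=read_state()
go(jw(-84,-142,125),J[2]+np.pi/2,st);print(st['wrist_torque'].round(2),st['ee_rot'].round(4))
E
```

```text
shift [-0.0003 -0.0327  0.0039] turn 0.51 | now 17.55 [ 480. -102.  129.] yaw 1.3896 F [ 0.4 -0.2 -5.4] w 11.6
[-0.87  0.07  0.03] [0.0905 0.9959 0.0018 0.0057]
```

Call:
{"method": "jog_arm", "body": {"increments": [[0, 0.002, 0.0002, 0], [0, 0.004, 0.0002, 0], [0, 0.006, 0.0004, 0], [0, 0.008, 0.0004, 0], [0, 0.01, 0.0005, 0], [0, 0.01, 0.0005, 0]]}}

```text
clock: 18.3
position: [481.9, -91.8, 128.6]
ee_rot: [0.09, 0.996, 0.002, 0.006]
contact_force: [0.2, -0.7, -5.3]
gripper_width: 11.5
```

```bash
python3 - <<'E'
from h import *
st=read_state()
go(jw(-84,-142,125),J[2]+np.pi/2,st);print(st['wrist_torque'].round(2),st['ee_rot'].round(4))
E
```

```text
shift [-0.0002 -0.0431  0.0034] turn 0.52 | now 18.3 [481.9 -91.8 128.6] yaw 1.3897 F [ 0.2 -0.7 -5.3] w 11.5
[-0.56  0.09 -0.04] [0.0905 0.9959 0.002  0.0059]
```

Call:
{"method": "jog_arm", "body": {"increments": [[0, 0.0025, 0, 0], [0, 0.005, 0.0002, 0], [0, 0.0075, 0.0003, 0], [0, 0.01, 0.0004, 0], [0, 0.0125, 0.0005, 0], [0, 0.015, 0.0005, 0], [0, 0.015, 0.0005, 0]]}}

```text
clock: 19.18
position: [484.9, -76.7, 128.2]
ee_rot: [0.09, 0.996, 0.002, 0.006]
contact_force: [-0.3, 0.6, -4.2]
gripper_width: 11.0
```

```bash
python3 - <<'E'
from h import *
st=read_state()
go(jw(-84,-75,125),J[2]+np.pi/2,st);print(st['wrist_torque'].round(2),st['ee_rot'].round(4))
snap('wrist','w13.png')
E
```

```text
shift [-0.0007  0.0085  0.0032] turn 0.54 | now 19.175 [484.9 -76.7 128.2] yaw 1.3899 F [-0.3  0.6 -4.2] w 11.0
[-0.29  0.12  0.04] [0.0903 0.9959 0.0023 0.0061]
```

View pics/w13.png

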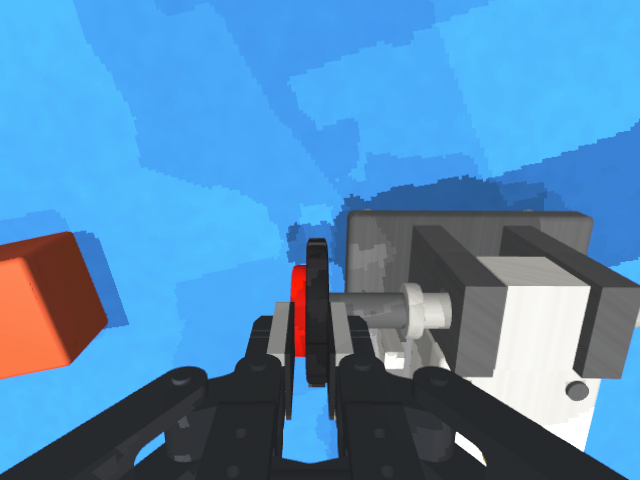

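Call:
{"method": "jog_arm", "body": {"increments": [[0, 0.002, 0, 0], [0, 0.004, 0, 0], [0, 0.006, 0.0002, 0], [0, 0.0075, 0.0002, 0], [0, 0.0085, 0.0002, 0], [0, 0.0095, 0.0002, 0], [0, 0.0095, 0.0002, 0]]}}

```text
clock: 20.1
position: [486.5, -67.2, 128.0]
ee_rot: [0.09, 0.996, 0.002, 0.006]
contact_force: [0.1, 0.3, -4.8]
gripper_width: 11.3
```

```bash
python3 - <<'E'
from h import *
st=read_state()
go(jw(-84,-75,125),J[2]+np.pi/2,st);print(st['wrist_torque'].round(2),st['ee_rot'].round(4))
E
```

```text
shift [-0.0008 -0.0011  0.003 ] turn 0.53 | now 20.1 [486.5 -67.2 128. ] yaw 1.3899 F [ 0.1  0.3 -4.8] w 11.3
[-0.61  0.21  0.03] [0.0903 0.9959 0.0024 0.0061]
```

Not yet at the collar stop. I'll go on in 0.5 mm steps.

Call:
{"method": "jog_arm", "body": {"increments": [[0, 0.0005, 0, 0], [0, 0.001, 0, 0], [0, 0.0015, 0, 0], [0, 0.002, 0, 0], [0, 0.002, 0, 0]]}}

```text
clock: 20.72
position: [486.4, -66.6, 128.1]
ee_rot: [0.09, 0.996, 0.001, 0.006]
contact_force: [0.5, -8.8, -3.6]
gripper_width: 10.8
```

```bash
python3 - <<'E'
from h import *
st=read_state()
go(jw(-84,-75,125),J[2]+np.pi/2,st);print(st['wrist_torque'].round(2))
b=snap('wrist','w14.png')
cv2.imwrite('pics/z20.png',cv2.resize(b[230:400,280:480,::-1],None,fx=4,fy=4,interpolation=cv2.INTER_CUBIC)[:600])
E
```

```text
shift [-0.0009 -0.0017  0.0031] turn 0.52 | now 20.725 [486.4 -66.6 128.1] yaw 1.3898 F [ 0.5 -8.8 -3.6] w 10.8
[-2.93  0.17 -0.12]
```

View pics/z20.png

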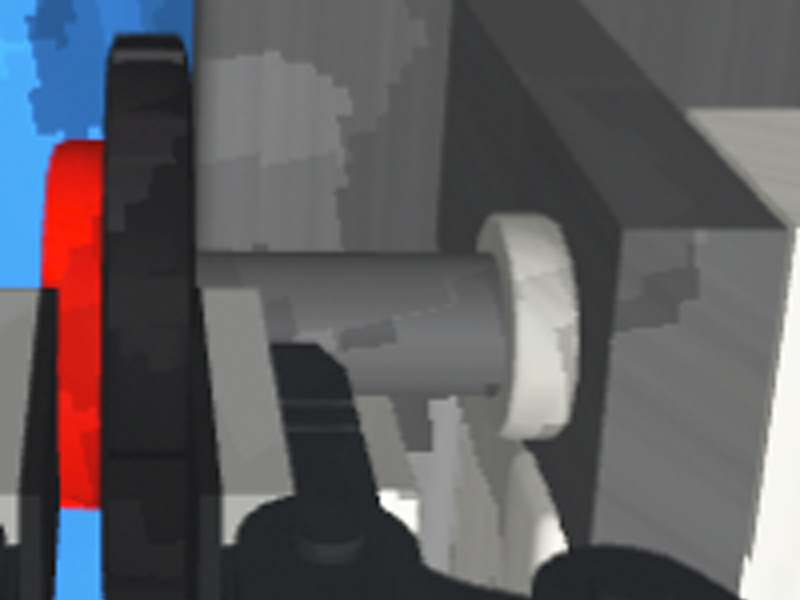

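Call:
{"method": "jog_arm", "body": {"hand": -0.35, "increments": [[0, 0, 0, 0], [0, 0, 0, 0], [0, 0, 0, 0], [0, 0, 0, 0]]}}

```text
clock: 21.28
position: [487.1, -66.4, 128.6]
ee_rot: [0.09, 0.996, 0.001, 0.006]
contact_force: [0.3, -1.6, 0.4]
gripper_width: 27.5
```

```bash
python3 - <<'E'
from h import *
st=read_state()
go(jw(-84,-75,125),J[2]+np.pi/2,st);print(st['wrist_torque'].round(2))
b=snap('wrist','w15.png');a=snap('side','s15.png')
cv2.imwrite('pics/z21.png',cv2.resize(b[230:380,260:460,::-1],None,fx=4,fy=4,interpolation=cv2.INTER_CUBIC))
cv2.imwrite('pics/z22.png',cv2.resize(a[180:270,335:425,::-1],None,fx=6.6,fy=6.6,interpolation=cv2.INTER_CUBIC))
E
```

```text
shift [-0.0003 -0.002   0.0036] turn 0.55 | now 21.275 [487.1 -66.4 128.6] yaw 1.3902 F [ 0.3 -1.6  0.4] w 27.5
[-0.38  0.01  0.02]
```

View pics/z21.png

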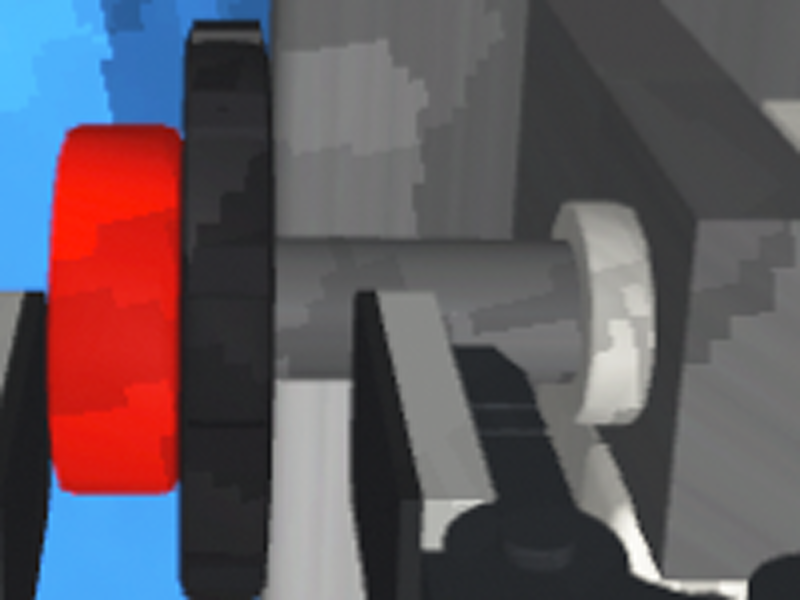

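View pics/z22.png

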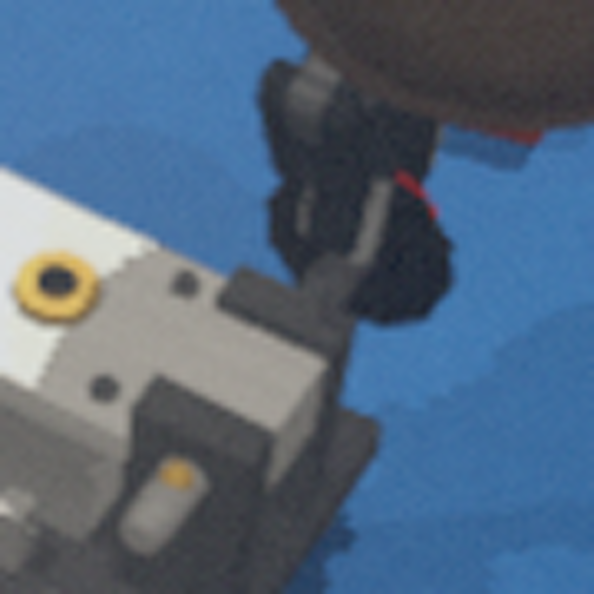

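Call:
{"method": "jog_arm", "body": {"increments": [[0, -0.003, 0, 0], [0, -0.006, 0, 0], [0, -0.007, 0, 0], [0, -0.008, 0, 0], [0, -0.0085, 0, 0], [0, -0.0085, 0, 0]]}}

```text
clock: 22.12
position: [485.4, -74.8, 128.4]
ee_rot: [0.09, 0.996, 0.001, 0.006]
contact_force: [0.9, 0.8, -0.2]
gripper_width: 27.6
```

Call:
{"method": "jog_arm", "body": {"increments": [[0, -0.001, 0, 0], [0, -0.002, 0, 0], [0, -0.003, 0, 0], [0, -0.003, 0, 0]]}}

```text
clock: 22.62
position: [485.5, -76.6, 128.3]
ee_rot: [0.09, 0.996, 0.002, 0.007]
contact_force: [0.8, 8.1, -1.6]
gripper_width: 27.7
```

Call:
{"method": "jog_arm", "body": {"increments": [[0, -0.0015, 0, 0], [0, -0.0025, 0, 0], [0, -0.0035, 0, 0], [0, -0.0035, 0, 0]]}}

```text
clock: 23.12
position: [485.8, -77.2, 128.0]
ee_rot: [0.09, 0.996, 0.005, 0.008]
contact_force: [-0.1, 14.5, -1.4]
gripper_width: 27.8
```

```bash
python3 - <<'E'
from h import *
st=read_state()
go(jw(-84,-75,125),J[2]+np.pi/2,st);print(st['wrist_torque'].round(2))
b=snap('wrist','w16.png');a=snap('side','s16.png')
cv2.imwrite('pics/z23.png',cv2.resize(b[230:380,260:460,::-1],None,fx=4,fy=4,interpolation=cv2.INTER_CUBIC))
cv2.imwrite('pics/z24.png',cv2.resize(a[180:270,335:425,::-1],None,fx=6.6,fy=6.6,interpolation=cv2.INTER_CUBIC))
E
```

```text
shift [0.0003 0.0088 0.0031] turn 0.52 | now 23.125 [485.8 -77.2 128. ] yaw 1.3897 F [-0.1 14.5 -1.4] w 27.8
[ 4.34 -0.09  0.09]
```

View pics/z23.png

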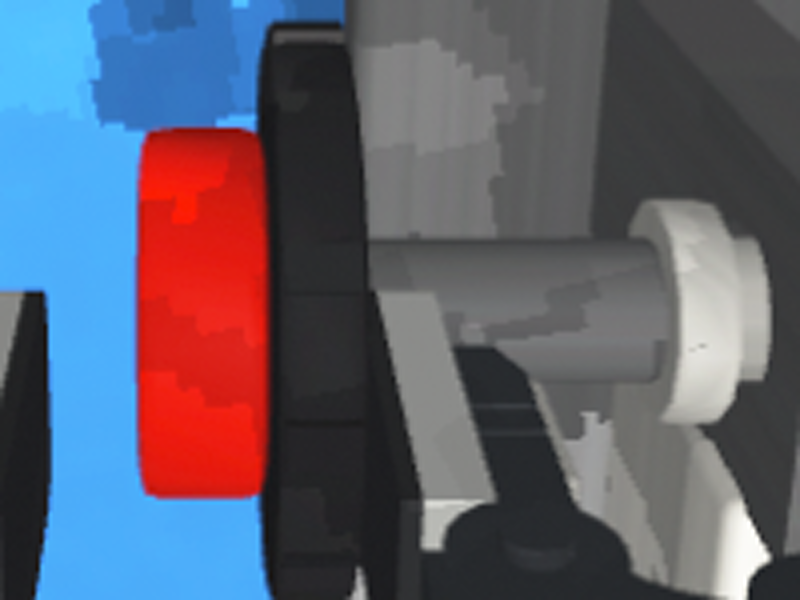

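View pics/z24.png

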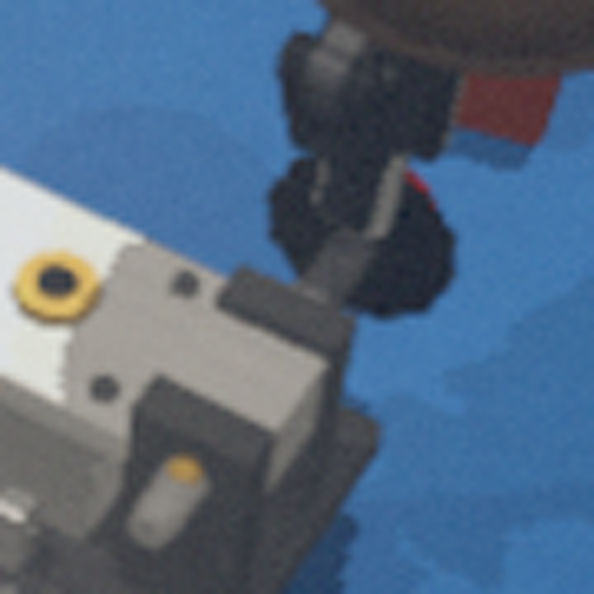

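Call:
{"method": "jog_arm", "body": {"increments": [[0, -0.003, 0, 0], [0, -0.005, 0, 0], [0, -0.0065, 0, 0], [0, -0.0065, 0, 0]]}}

```text
clock: 23.72
position: [486.1, -78.1, 127.5]
ee_rot: [0.091, 0.996, 0.009, 0.01]
contact_force: [-0.0, 27.8, -2.1]
gripper_width: 27.6
```

```bash
python3 - <<'E'
from h import *
st=read_state()
go(jw(-84,-75,125),J[2]+np.pi/2,st);print(st['wrist_torque'].round(2))
E
```

```text
shift [0.0008 0.0097 0.0027] turn 0.52 | now 23.725 [486.1 -78.1 127.5] yaw 1.3897 F [-0.  27.8 -2.1] w 27.6
[7.99 0.12 0.29]
```

The pin held a 28 N tug with the button free. Now I relax and lift, then reseat the collar gently by pushing on the flange rim above the button.

Call:
{"method": "jog_arm", "body": {"increments": [[0, 0.003, 0, 0], [0, 0.005, 0, 0], [0, 0.005, 0, 0]]}}

```text
clock: 24.1
position: [486.8, -73.7, 127.6]
ee_rot: [0.091, 0.996, 0.009, 0.01]
contact_force: [0.7, -0.2, -0.8]
gripper_width: 28.0
```

Call:
{"method": "jog_arm", "body": {"hand": -0.5, "increments": [[0, 0, -0.005, 0], [0, 0, -0.01, 0], [0, 0, -0.011, 0], [0, 0, -0.011, 0]]}}

```text
clock: 24.6
position: [486.5, -73.2, 138.1]
ee_rot: [0.091, 0.996, 0.01, 0.01]
contact_force: [1.1, 6.1, -3.6]
gripper_width: 21.8
```

```bash
python3 - <<'E'
from h import *
st=read_state()
go(jw(-84,-75,138),J[2]+np.pi/2,st);print(st['wrist_torque'].round(2))
b=snap('wrist','w17.png');a=snap('scene','c17.png')
cv2.imwrite('pics/z25.png',cv2.resize(a[170:250,210:310,::-1],None,fx=7,fy=7,interpolation=cv2.INTER_CUBIC))
E
```

```text
shift [0.0002 0.0047 0.0002] turn 0.43 | now 24.6 [486.5 -73.2 138.1] yaw 1.3881 F [ 1.1  6.1 -3.6] w 21.8
[ 1.73 -0.29  0.03]
```

View pics/w17.png

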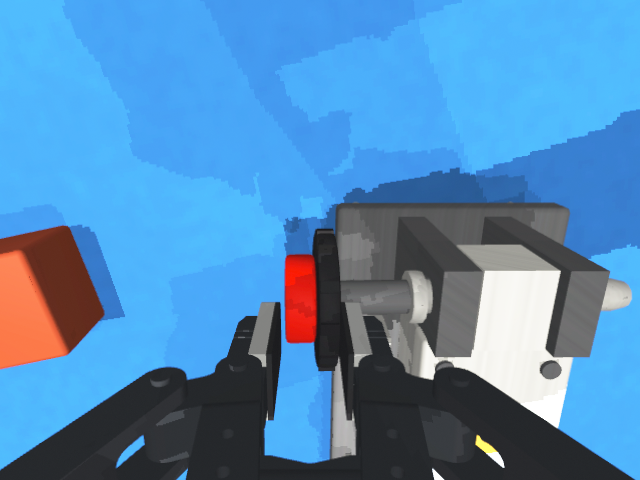

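View pics/z25.png

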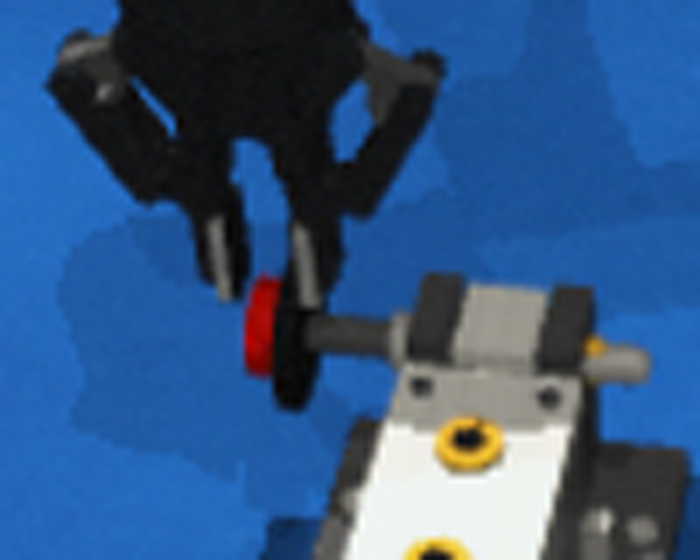

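Call:
{"method": "jog_arm", "body": {"increments": [[0, 0.003, -0.0015, 0], [0, 0.006, -0.0015, 0], [0, 0.009, -0.0015, 0], [0, 0.011, -0.0015, 0], [0, 0.011, -0.0015, 0]]}}

```text
clock: 25.32
position: [488.5, -62.3, 139.9]
ee_rot: [0.091, 0.996, 0.01, 0.01]
contact_force: [-0.5, -0.0, -0.7]
gripper_width: 21.0
```

```bash
python3 - <<'E'
from h import *
st=read_state()
go(jw(-84,-75,138),J[2]+np.pi/2,st);print(st['wrist_torque'].round(2))
b=snap('wrist','w18.png');a=snap('scene','c18.png')
cv2.imwrite('pics/z27.png',cv2.resize(b[220:390,240:460,::-1],None,fx=3.5,fy=3.5,interpolation=cv2.INTER_CUBIC))
cv2.imwrite('pics/z26.png',cv2.resize(a[170:250,210:310,::-1],None,fx=7,fy=7,interpolation=cv2.INTER_CUBIC))
E
```

```text
shift [ 0.0002 -0.0063  0.0017] turn 0.44 | now 25.325 [488.5 -62.3 139.9] yaw 1.3883 F [-0.5 -0.  -0.7] w 21.0
[-0.    0.06  0.02]
```

View pics/z27.png

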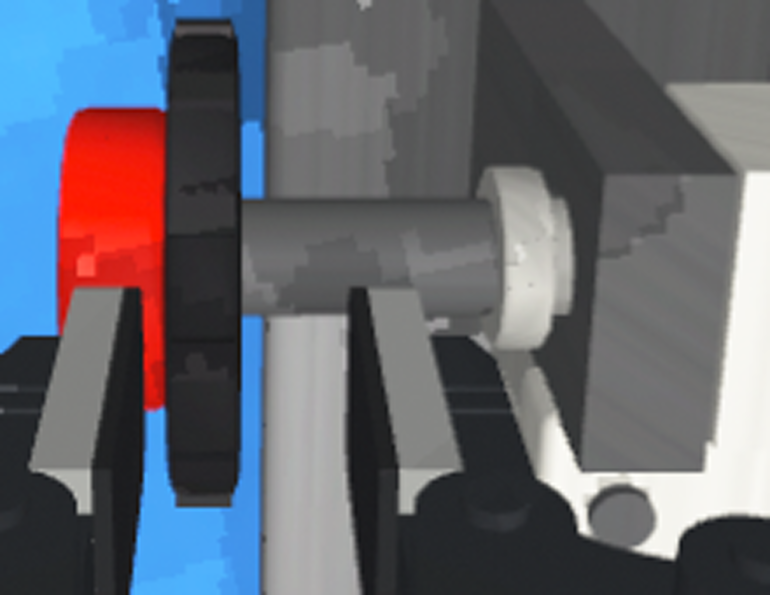

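View pics/z26.png

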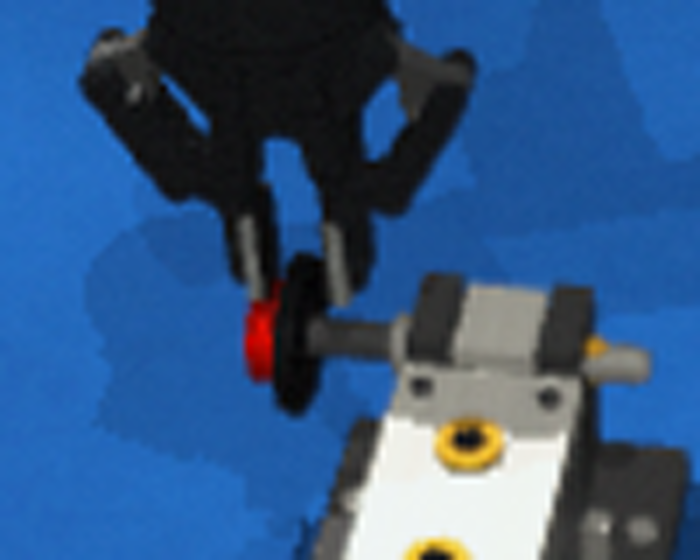

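Call:
{"method": "jog_arm", "body": {"increments": [[0, 0.001, 0, 0], [0, 0.002, 0, 0], [0, 0.003, 0, 0], [0, 0.0037, 0, 0], [0, 0.0043, 0, 0], [0, 0.0043, 0, 0]]}}

```text
clock: 26.18
position: [489.2, -58.2, 139.9]
ee_rot: [0.091, 0.996, 0.01, 0.01]
contact_force: [0.1, -1.3, 0.6]
gripper_width: 21.3
```

```bash
python3 - <<'E'
from h import *
st=read_state()
go(jw(-84,-75,138),J[2]+np.pi/2,st);print(st['wrist_torque'].round(2))
b=snap('wrist','w19.png')
cv2.imwrite('pics/z28.png',cv2.resize(b[220:390,240:460,::-1],None,fx=3.5,fy=3.5,interpolation=cv2.INTER_CUBIC))
E
```

```text
shift [ 0.0002 -0.0105  0.0017] turn 0.44 | now 26.175 [489.2 -58.2 139.9] yaw 1.3882 F [ 0.1 -1.3  0.6] w 21.3
[-0.26  0.1   0.05]
```

View pics/z28.png

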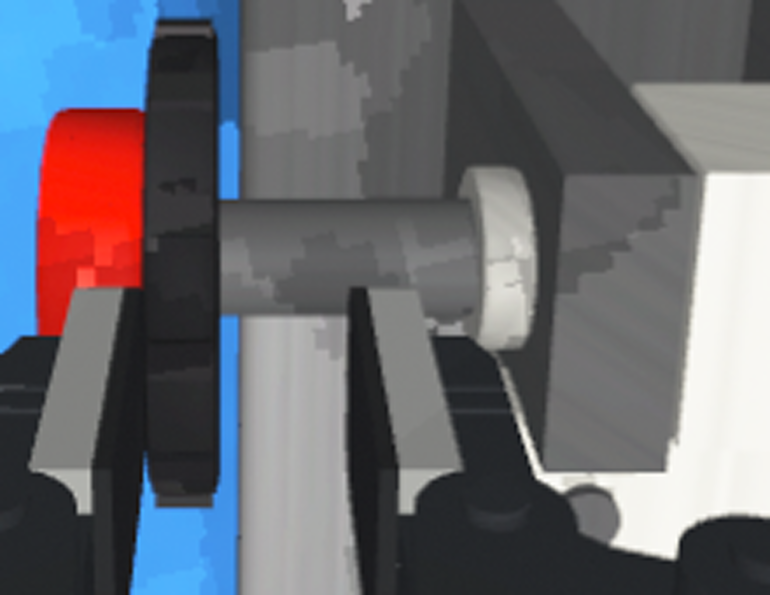

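Call:
{"method": "jog_arm", "body": {"increments": [[0, 0.0007, 0, 0], [0, 0.0013, 0, 0], [0, 0.0018, 0, 0], [0, 0.0018, 0, 0]]}}

```text
clock: 26.72
position: [489.1, -57.6, 140.0]
ee_rot: [0.091, 0.996, 0.009, 0.009]
contact_force: [0.4, -7.1, 1.2]
gripper_width: 21.5
```

Seated at 7 N. I'll back off and then lift clear.

Call:
{"method": "jog_arm", "body": {"increments": [[0, -0.003, 0, 0], [0, -0.005, 0, 0], [0, -0.005, 0, 0]]}}

```text
clock: 27.1
position: [488.3, -62.4, 139.9]
ee_rot: [0.091, 0.996, 0.009, 0.009]
contact_force: [0.4, -0.4, -0.3]
gripper_width: 21.6
```

Call:
{"method": "jog_arm", "body": {"increments": [[0, 0, -0.01, 0], [0, 0, -0.03, 0], [0, 0, -0.07, 0], [0, -0.05, -0.12, 0], [0, -0.1, -0.12, 0], [0, -0.1, -0.12, 0], [0, -0.1, -0.12, 0]]}}

```text
clock: 27.98
position: [467.6, -162.6, 258.2]
ee_rot: [0.092, 0.996, 0.009, 0.01]
contact_force: [-0.2, 0.2, 0.2]
gripper_width: 21.5
```

```bash
python3 - <<'E'
from h import *
st=read_state();print(st['clock'],st['position'],st['contact_force'].round(1),st['joint_vel'].round(3))
b=snap('wrist','w20.png');a=snap('side','s20.png');c=snap('scene','c20.png')
cv2.imwrite('pics/z29.png',cv2.resize(a[170:280,260:420,::-1],None,fx=5,fy=5,interpolation=cv2.INTER_CUBIC))
E
```

```text
27.975 [ 467.63741727 -162.59218342  258.23439837] [-0.2  0.2  0.2] [ 0.026  0.006 -0.006  0.001  0.002 -0.   ]
```

View pics/w20.png

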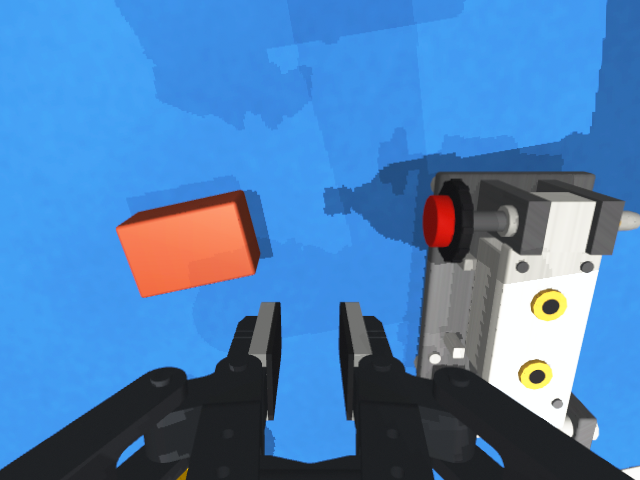

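View pics/z29.png

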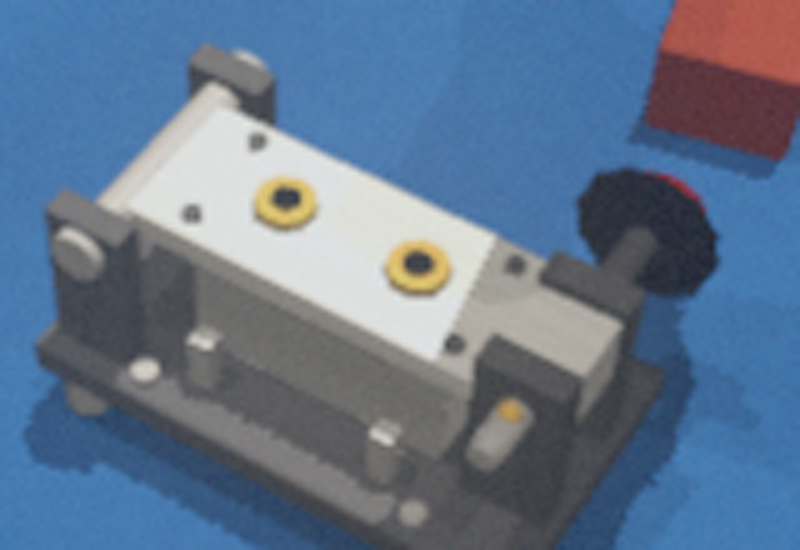

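View pics/c20.png

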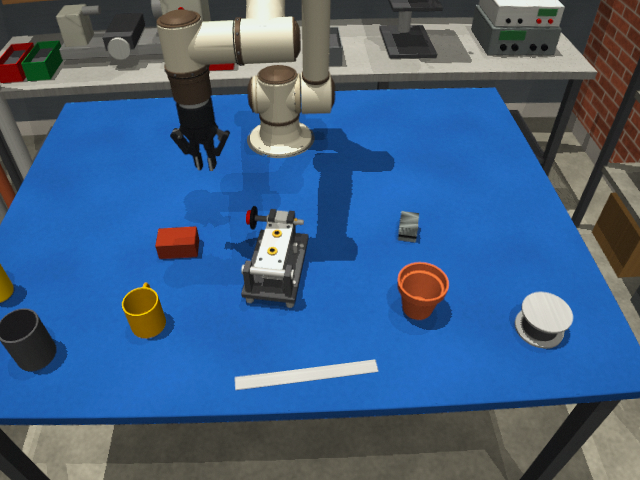

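The jig is shut and pinned, with a ball standing proud beyond the far ear at about (510,410) in the zoomed side view. The brick at (178,243), the mug at (144,310) and the pot at (422,290) have not moved. I'm handing in.

```bash
python3 -c "
from bench import *
print(job_done())"
```

```text
the job is handed in; nothing more can be done
None
```

The job is done: the jig is shut, pinned and locked, and handed in at about 28 s of the 61 s allowed.

- **Leaf:** I swung it down with closed fingertips until the stop was felt at about 14 N. The fingertip height then matched the leaf being shut.
- **Insertion:** I squeezed the button in and slid the pin through the fork and tongue in small steps. The push along the pin stayed under about 3 N until the collar met the ear at about 9 N.
- **Pitch disagreement:** The cameras disagreed on the pin's pitch in the grip. The scene view showed the nose about 0.02 to 0.07 rad high and the wrist view was ambiguous. I corrected it by feel, raising the tool once the nose was in the ear. Side load stayed within about 5 N beyond the pin's own weight.
- **Lock and tug:** After I let go, the button sprang out and a ball showed beyond the far ear. Pulling back on the flange with the button free moved the collar about 2 mm, the stated play. The pin then held at 28 N.
- **Reseating:** I pushed the collar back home with about 7 N on the flange rim, above the button.
- **Last check:** The final pictures show the leaf shut, the pin in place with a ball out, and the robot clear. The brick, mug and pot stand where they were. I judged the collar as home by feel and from the pictures, without measuring it again afterwards.

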